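Seat a board in the bench test socket with its ejector levers

TASK

Take the long board with the two ears at its lower corners out of its stand, lower it upright into the slot of the test socket and let go of it, so that it stands on the socket's springs. Then swing both ejector levers inward until each has pressed its end of the board fully home, hard on the seat, and leave the levers there: feel for the stop, as the handles are a little bent, and never push a lever with more than 20 N. Leave the smaller board, the stands and everything else on the bench undisturbed.

Things in the scene. Friction and masses are not known exactly. Their poses are not given: they have to be found in the camera images.
- board: The board: green plate on edge, 104 mm long (its y), 80 mm high (z), 5 mm thick (x), with a square ear at each lower corner (10 mm high; the foot is 126 mm long). Parts on its faces stand out up to 7 mm. About 180 g. Origin: middle of the flat lower edge. It starts upright in stand_a and fits the socket either way round.
- board_grip (a point): Centre of the board's aluminium grip bar: 60 mm long, 12 mm thick, 14 mm high, in the middle of the top edge and flush with the top. 73 mm above the lower edge, 7 mm below the top. Axes as the board.
- board_foot (a point): Middle of the board's flat lower edge, axes as the board. In its stand it is 8 mm above the bench.
- ear_a (a point): Underside of the board's ear at its +y end, 57 mm from the middle, on the lower edge. Fully home it is 14 mm above the bench.
- ear_b (a point): The same for the ear at the board's -y end.
- socket_seat (a point): Middle of the fixed socket's slot at the height of its hard seats, 14 mm above the bench; y along the slot (to the left lever), x across. Two black cheeks 92 mm long, 6.6 mm apart, bevelled, rise to 48 mm above the bench. Bevelled end stops 65 mm either side of the middle, up to 30 mm above the bench, leave the foot 2 mm of play at each end.
- socket: The socket's aluminium base, 64 x 212 x 10 mm, fixed; origin under its centre, axes as socket_seat. Two sprung pads in the slot, 34 mm either side of the middle (about 0.5 N per mm, 5 N each at home), hold a board that is just set down about 8 mm above home; only the levers keep it down.
- tip_left (a point): Centre of the black crossbar (30 mm wide across the slot, 10 mm thick) at the tip of the left lever's handle, 75 mm from the hinge; z along the handle, away from the hinge. At the start the handle leans outward (to the socket's +y) by 35 to 69 degrees; pushed inward it turns up to about upright. While it leans far it jams if pushed dead level: carry it up round its hinge.
- tip_right (a point): The same for the right lever, at the socket's -y end: it leans outward to -y and is pushed inward to +y.
- handle_left: Left lever handle (9 mm bar); origin on its hinge, 84 mm from the slot's middle, 27 mm above the bench, axis across the slot. A nose on the lever 24 mm inward comes down on the ear in the last 20 degrees and presses it onto the seat: a hard stop. Handle bent up to 14 degrees either way: it stops within 16 degrees of upright. Stiff hinge (0.2 N m: 3 to 8 N at the tip, about 5 N just before the stop); stays where left.
- handle_right: The same for the right lever, at the socket's -y end.
- stand_a: Fixed grey stand, 70 x 150 mm and 28 mm high, with the slot (20 mm deep, 7 mm wide) in which the board stands; origin under its centre, y along the slot. It and stand_b may have changed places.
- stand_b: The like stand that holds the smaller board.
- spare_board: A smaller board, 90 mm long, 62 mm high, without ears, standing in stand_b; to be left alone. Origin in the middle of its lower edge.
- tape_roll: Roll of black tape lying near the socket on the robot's side, 76 mm across, 20 mm high; a bystander.
- screwdriver: Screwdriver, 160 mm, lying beyond the socket; a bystander.
- flux_jar: Amber jar, 52 mm across, 55 mm high; a bystander.
- screw_tray: Grey divided tray, 90 x 130 x 30 mm; a bystander.
- dome: Clear dome, 110 mm across, 52 mm high; a bystander.
- multimeter: Black meter, 85 x 160 x 45 mm; a bystander.
- wrench: Wrench, 150 mm; a bystander.
Things that resemble listed ones, but are neither listed nor needed, are in the scene too. Leave any orange look-alike of the board alone.

How it is judged (in metres and radians):
On the way:
1. the board stands in the socket's slot, let go of, not yet pressed home (horizontal distance between board_foot and socket_seat below 0.005 m and angle between the y axis of board_foot and the y axis of socket_seat, either way round below 0.08 rad and height (world z) of each of ear_a, ear_b below 0.028 m and height (world z) of any of ear_a, ear_b above 0.018 m and contact force between the fingers and board below 0.1 N), for 0.2 s.
At the end, for the whole second after the job is handed in: The board stands upright (within 7 degrees) in the socket's slot (middle within 5 mm), both ears home within 1.8 mm of the hard seats (underside lower than 15.8 mm above the bench), both lever handles within 25 degrees of upright, everything released and at rest (horizontal distance between board_foot and socket_seat below 0.005 m and angle between the y axis of board_foot and the y axis of socket_seat, either way round below 0.08 rad and height (world z) of each of ear_a, ear_b below 0.0158 m and angle between board_foot's own z axis and vertical below 0.12 rad and angle between each of tip_left, tip_right's own z axis and vertical below 0.45 rad and linear speed of board below 0.01 m/s); the robot touches nothing.
It fails at once if a lever pushed with more than 20 N (contact force between any of the fingers, the arm and handle_left above 20 N or contact force between any of the fingers, the arm and handle_right above 20 N).
It fails at once if the smaller board moved by more than 15 mm (distance of spare_board from where it was at the start of the episode above 0.015 m).
It fails at once if a bystander moved by more than 30 mm (distance of any of tape_roll, screwdriver, flux_jar, screw_tray, dome, multimeter, wrench from where it was at the start of the episode above 0.03 m).
It also fails if it takes over 72 s, if anything falls off the work surface, if the arm or the gripper's body presses on something with over 40 N, if the wrist force passes 120 N, or if a joint passes its speed limit or range.

ROBOT

A 6-joint arm with a two-finger parallel gripper is mounted at the origin on the work surface. World frame = base frame: x ahead of the robot, y to its left, z up, the work surface at z = 0. Lengths are in m, angles in degrees, forces in N, time in s.
With the tool pointing down it reaches from about 0.375 to 0.9 m from the base axis. Payload 3.1 kg.
Tool frame: the origin (TCP) lies between the finger pads; the fingertips stand 11 mm ahead of it and the grasp point (between the pads) lies 8 mm behind it; z points along the fingers, y is the line along which they close (so a half turn about z gives the same grasp; the last joint's range is limited). The gripper opens to 87 mm and grips with 3 to 60 N. Pads are 19 mm wide; open, the fingers measure 117 mm over their backs; the gripper's body (75 mm by 190 mm) begins 51 mm behind the grasp point.
Start: joints at [-82.878, 30.224, 82.088, -0, 67.689, -10.227], TCP at [0.186, -0.597, 0.2] pointing down, gripper open.
Joint ranges: [-176.69, 176.69], [-43.24, 126.21], [12.49, 139.97], [-82, 262], [0, 151.66], [-163.58, 163.58]. Speed limits (degrees/s): [159.86, 159.86, 180, 180, 180, 180].

INTERFACE

Orientations are given as a 3x3 rotation matrix whose columns are the frame's x, y, z axes.
In Python, from rig import bot gives the robot as it stands.
- The arm moves only by the tool apply_moves, never from a script. Its argument "steps" is a list that holds one entry, the list of rows, each a list of 7 numbers: the shift along the tool's x, y, z in cm, then the turn, a rotation vector about the tool's x, y, z in degrees, then the gripper command: -1 is shut, 1 is fully open, values between are in proportion. In form: [[[dx, dy, dz, rx, ry, rz, jaw], ...]]. A call has 1 to 20 rows; each row is the pose to reach, as a shift and turn from the pose commanded when the call began, along the tool's axes at that moment; what a row does not reach only later rows make up. A row lasts 1/8 s, in which the tool goes at most 62.5 mm and 10.7 degrees, less where a joint would pass 70% of its speed; a pose out of reach is approached as far as the arm can. A call with a gripper value outside its range is refused whole. The fingers move at their own pace and stop on an object; the grip force is fixed at half the most. Time passes only in rows, so rows that repeat a pose let the fingers close. It gives the time, the measured TCP pose, the force, the opening and the grip force at its end, in the units of the state.
- bot.read_state(): the state, without advancing time (a new reading comes with each control period).
- bot.capture(name): name is "scene" or "top" or "wrist"; returns the picture (420x560x3 uint8, blue, green, red); there is no depth.
- bot.camera_model(name): a dict with "intrinsics" (3x3 intrinsics, pixels), "R" (3x3) and "t" (3): a world point X has camera coordinates R X + t. Camera axes: x right, y down, z forward; pixel columns grow to the right and rows downward; lengths in m; the calibration is good to about 2 mm. A picture is of the moment at which its call begins: read the wrist's pose just before it. camera_model takes no time and is no camera call; for the wrist camera it gives the pose at the moment of the call.
- bot.hand_in(): hands the job in; it is judged then, once.
The state is a dict: "time_s": time; "joint_positions": joint angles; "qvel": joint speeds; "tau": joint torques, N m; "position": TCP position; "tcp_rot": TCP orientation; "force": force on the tool from outside, world axes, zero at the start; "moment": the same for the moment, N m; "opening": opening from 0.0 (shut) to 1.0 (fully open); "grasp_force": force on a finger pad.
Only numpy, scipy, OpenCV 4.12 (cv2) and the standard library are available. Lean on these libraries where they do the work, as an engineer would, in place of code of your own. Each camera call takes 0.05 s, during which the arm holds its last target. There are 200 camera calls.

## Working session

There is one attempt and no reset: what is moved stays moved. The work goes in short steps, Python scripts to look and compute and a tool call to move; the robot and the scene stay as the last step left them, time stands still between calls to the robot, and variables do not carry over. Pictures are saved under pics/ and viewed, at most 10 in all, crops included, and the job is handed in when it is done.

Besides the shell and the picture viewer there is one more tool, called after "Call:" as a command line: name --argument value ..., lists and objects as JSON in quotes. apply_moves: Moves the arm, as the interface text tells. Its arguments: {"type":"object","properties":{"steps":{"type":"array","items":{"type":"array","items":{"type":"array","items":{"type":"number"}}}}},"required":["steps"]}

```bash
mkdir -p pics; ls
python3 - <<'E'
from rig import bot
import cv2,numpy as np
s=bot.read_state();print(s['time_s'],s['position'],s['force'])
for n in("scene","top"):
    im=bot.capture(n);cv2.imwrite(f"pics/{n}0.png",im);m=bot.camera_model(n);print(n,m)
E
```

```text
pics
0.0 [ 0.18631812 -0.59577093  0.19908529] [-0.29534204  0.69655782  0.53351472]
scene {'intrinsics': array([[442.15728036,   0.        , 278.45414335],
       [  0.        , 442.15728036, 208.59378582],
       [  0.        ,   0.        ,   1.        ]]), 'R': array([[ 0.42282726,  0.90620053,  0.00420657],
       [ 0.7089072 , -0.32787275, -0.6244598 ],
       [-0.56450658,  0.2670207 , -0.78104562]]), 't': array([-0.2756207 , -0.29079176,  1.36969258])}
top {'intrinsics': array([[462.50905681,   0.        , 278.77278775],
       [  0.        , 462.50905681, 207.30149106],
       [  0.        ,   0.        ,   1.        ]]), 'R': array([[ 0.01947017, -0.99980911,  0.00162869],
       [-0.98630131, -0.01947395, -0.16380013],
       [ 0.16380058,  0.00158284, -0.9864922 ]]), 't': array([0.06839325, 0.51002823, 1.472329  ])}
```

View pics/scene0.png

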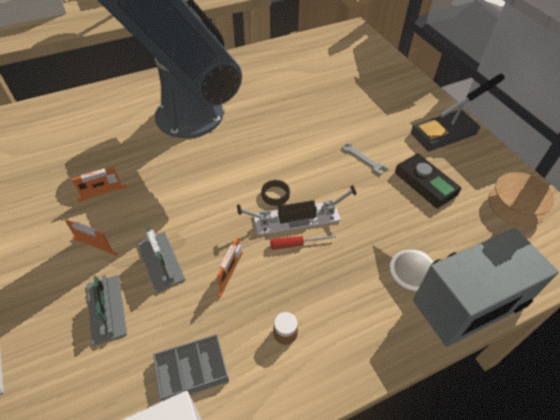

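View pics/top0.png

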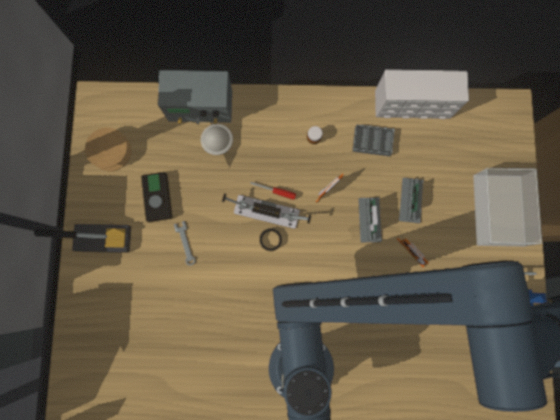

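The scene view shows the socket at about (297,215), with its left-image lever tip at (240,209) and the other at (353,190). Two grey stands hold green boards, at (160,258) and (106,308). The orange look-alikes are at (98,182), (92,237) and (230,265). Candidates for the board are these two stands only, so I'll compare them in one close crop.

Run:
```python
import cv2,numpy as np
a=cv2.imread('pics/scene0.png');b=cv2.imread('pics/top0.png')
f=lambda im,x,y,w,h,W,H:cv2.resize(im[y:y+h,x:x+w],(W,H),interpolation=cv2.INTER_CUBIC)
r1=np.hstack([f(a,75,215,120,135,400,300*3//2)[:300*3//2],f(b,340,165,100,90,400,360).copy() if 0 else cv2.copyMakeBorder(f(b,350,170,80,80,400,400),0,50,0,0,cv2.BORDER_CONSTANT)])
cv2.imwrite('pics/crop1.png',r1)
r2=np.vstack([f(a,225,175,140,65,800,371),cv2.copyMakeBorder(f(b,215,185,125,50,560,224),0,0,0,240,cv2.BORDER_CONSTANT)])
cv2.imwrite('pics/crop2.png',r2)
```

```text
(no output)
```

View pics/crop1.png

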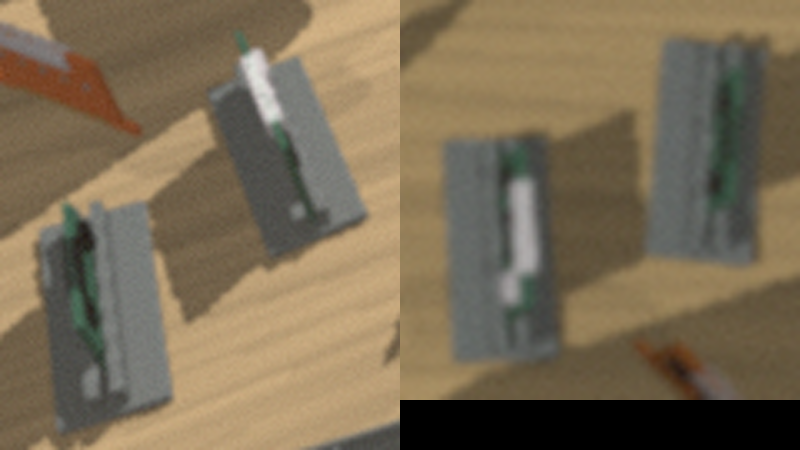

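View pics/crop2.png

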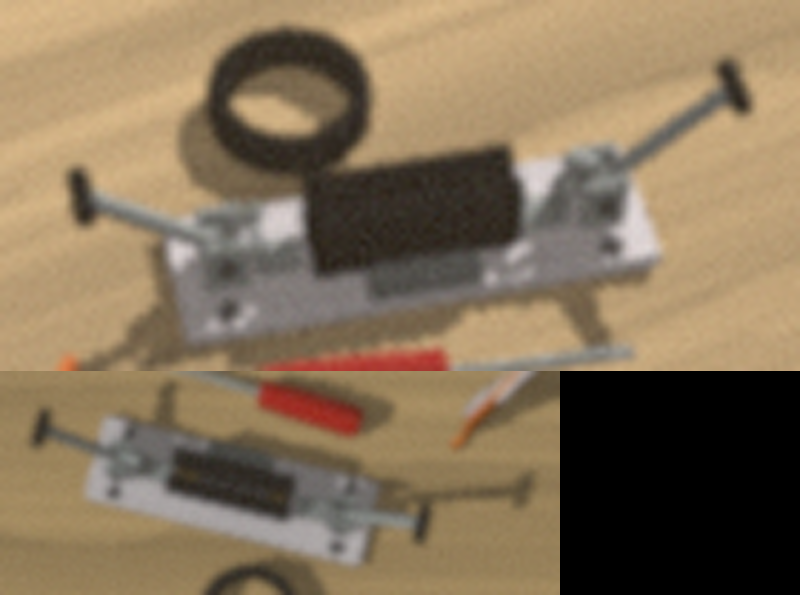

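Crop 1: the board at scene (160,258) / top (374,216) is the one with the light grip bar on top and a long shadow, so it is the target. The one at top (412,199) has no bar, so it is the spare. Crop 2 shows the socket, both levers leaning out, the tape roll close on the robot's side and the screwdriver on the far side. The orange board with a bar at top (330,187) is a decoy.

```bash
cat > h.py <<'E'
from rig import bot
import cv2,numpy as np
def ray(m,p):
    d=m['R'].T@np.linalg.solve(m['intrinsics'],[p[0],p[1],1.]);return -m['R'].T@m['t'],d
def onz(m,p,z):
    c,d=ray(m,p);return c+d*(z-c[2])/d[2]
def two(m1,p1,m2,p2):
    c1,d1=ray(m1,p1);c2,d2=ray(m2,p2)
    s=np.linalg.lstsq(np.c_[d1,-d2],c2-c1,rcond=None)[0]
    a,b=c1+s[0]*d1,c2+s[1]*d2;return (a+b)/2,np.linalg.norm(a-b)
def proj(m,X):
    q=m['intrinsics']@(m['R']@np.asarray(X)+m['t']);return q[:2]/q[2]
E
python3 - <<'E'
from h import *
np.set_printoptions(precision=4,suppress=True)
S,T=bot.camera_model('scene'),bot.camera_model('top')
# stand corners from crop (x5, off 350,170; crop begins at x=400)
for n,c in(('a',[(444,142),(548,135),(558,353),(456,360)]),('b',[(664,40),(766,40),(755,265),(650,255)])):
    q=np.array([onz(T,(350+(x-400)/5,170+y/5),.028) for x,y in c]);print(n,q.mean(0),q[1]-q[0],q[0]-q[3],q[1]-q[2])
# bar top
for p in[(525,180),(522,300)]: print('bar',onz(T,(350+(p[0]-400)/5,170+p[1]/5),.088))
# socket base corners, crop scale 4.48 off (215,185), row off 371
g=lambda x,y:(215+x/4.48,185+(y-371)/4.48)
h=lambda x,y:(225+x/5.714,175+y/5.708)
q=np.array([onz(T,g(*p),.01) for p in[(106,417),(88,497),(365,562),(382,480)]]);print('sock',q.mean(0));print(q)
for n,p,r in(('L',(40,428),(734,87)),('R',(422,522),(82,195))): print(n,two(T,g(*p),S,h(*r)))
q=np.array([onz(S,h(*p),.01) for p in[(165,245),(187,342),(660,260),(625,155)]]);print('sockS',q.mean(0))
E
```

```text
a [ 0.4767 -0.2236  0.028 ] [ 0.0061 -0.0691  0.    ] [0.1447 0.0066 0.    ] [0.1449 0.0042 0.    ]
b [ 0.5447 -0.3619  0.028 ] [ 0.0014 -0.0682  0.    ] [ 0.1452 -0.0128  0.    ] [ 0.1518 -0.012   0.    ]
bar [ 0.5112 -0.2272  0.088 ]
bar [ 0.4345 -0.2242  0.088 ]
sock [0.4996 0.116  0.01  ]
[[0.5522 0.2139 0.01  ]
 [0.4913 0.2253 0.01  ]
 [0.4466 0.0183 0.01  ]
 [0.5084 0.0065 0.01  ]]
L (array([0.5315, 0.2564, 0.0747]), np.float64(0.0027768000732607857))
R (array([ 0.4688, -0.0182,  0.0737]), np.float64(0.0027347992534815123))
sockS [0.5091 0.1182 0.01  ]
```

```bash
cat >> h.py <<'E'
from scipy.spatial.transform import Rotation as Ro
np.set_printoptions(precision=4,suppress=True)
def down(yang): # tool z down, tool y at world angle yang (deg)
    a=np.radians(yang);y=np.array([np.cos(a),np.sin(a),0]);z=np.array([0,0,-1.]);return np.c_[np.cross(y,z),y,z]
def plan(pos,R):
    s=bot.read_state();R0=np.array(s['tcp_rot']);
    print('shift cm',R0.T@(np.asarray(pos)-s['position'])*100,'rot',Ro.from_matrix(R0.T@R).as_rotvec(degrees=True))
E
python3 - <<'E'
from h import *
s=bot.read_state();print(s['tcp_rot'],s['opening'],s['grasp_force'])
m=bot.camera_model('wrist');c=-m['R'].T@m['t'];R0=np.array(s['tcp_rot'])
print('cam in tool',R0.T@(c-s['position']),R0.T@m['R'].T,m['intrinsics'])
for a in(90,-90): plan([.40,-.224,.30],down(a+2))
E
```

```text
[[ 0.9545  0.2982 -0.0002]
 [ 0.2982 -0.9545  0.0019]
 [ 0.0004 -0.0019 -1.    ]] 0.9979020621846878 0.0
cam in tool [ 0.0666  0.0004 -0.1856] [[-0.     -0.9684 -0.2493]
 [ 1.     -0.      0.    ]
 [-0.     -0.2493  0.9684]] [[374.7667   0.     283.4866]
 [  0.     374.7667 212.6506]
 [  0.       0.       1.    ]]
shift cm [ 31.4882 -29.1409 -10.0139] rot [   0.0097   -0.1605 -164.652 ]
shift cm [ 31.4882 -29.1409 -10.0139] rot [-0.1111 -0.0067 15.3479]
```

Call:
apply_moves --steps '[[[38.9,-26.8,-3,0,0,15,1],[38.9,-26.8,-3,0,0,15,1],[38.9,-26.8,-3,0,0,15,1],[38.9,-26.8,-3,0,0,15,1],[38.9,-26.8,-3,0,0,15,1],[38.9,-26.8,-3,0,0,15,1],[38.9,-26.8,-3,0,0,15,1],[38.9,-26.8,-3,0,0,15,1],[38.9,-26.8,-3,0,0,15,1],[38.9,-26.8,-3,0,0,15,1],[38.9,-26.8,-3,0,0,15,1],[38.9,-26.8,-3,0,0,15,1]]]'

```text
time_s: 1.6
position: [0.4772, -0.2257, 0.2299]
tcp_rot: [[0.999, 0.039, -0.0], [0.039, -0.999, 0.0], [-0.0, -0.0, -1.0]]
force: [0.1, 0.2, -0.0]
opening: 1.005
grasp_force: 0.0
```

Run:
```python
from h import *
import pickle
m=bot.camera_model('wrist');s=bot.read_state();im=bot.capture('wrist');cv2.imwrite('pics/w1.png',im);pickle.dump(m,open('w1.pkl','wb'))
print(s['position'],s['tcp_rot'],s['force'],s['joint_positions'])
```

```text
[ 0.4772 -0.2257  0.2299] [[ 0.9992  0.039  -0.0003]
 [ 0.039  -0.9992  0.0001]
 [-0.0003 -0.0001 -1.    ]] [ 0.0541  0.1714 -0.0294] [-37.4524  20.6448  93.9118  -0.0077  65.462   50.3162]
```

View pics/w1.png

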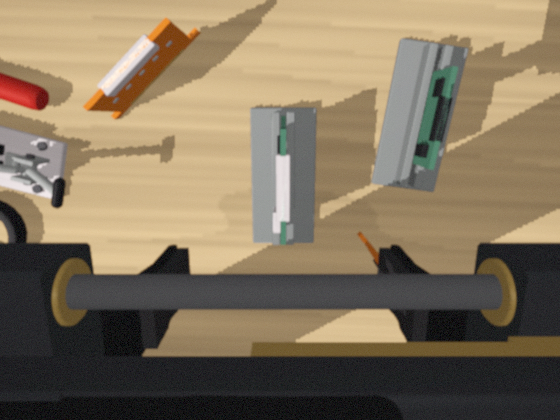

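The wrist view shows stand_a with the board at columns 251–316, rows 108–243. The bar is white at about column 283, rows 153–235, and a white part sits near its lower end. The spare is at (425,115). I'll measure the bar by mask.

Run:
```python
from h import *
import pickle
m=pickle.load(open('w1.pkl','rb'));im=cv2.imread('pics/w1.png')
hsv=cv2.cvtColor(im,cv2.COLOR_BGR2HSV);sub=np.zeros(im.shape[:2],np.uint8)
w=cv2.inRange(hsv,(0,0,170),(180,40,255));sub[140:245,265:305]=w[140:245,265:305]
for r in range(145,245,5):
    c=np.where(sub[r])[0];g=np.where((hsv[r,265:305,1]>70))[0]+265
    print(r,(c.min(),c.max()) if len(c) else 0,(g.min(),g.max()) if len(g) else 0, im[r,275:292].mean(1).astype(int))
c=np.array([onz(m,p,.028) for p in[(251,107),(316,107),(314,243),(253,243)]]);print(c.mean(0),c)
for r in(153,213,221,235):print(r,onz(m,(283,r),.088))
```

```text
145 0 (np.int64(280), np.int64(284)) [156 143 108  60  67  93 110 115 116 117 120 120 112 106 103 107 105]
150 0 (np.int64(279), np.int64(285)) [155 143 103  60  64  94 113 116 117 114 108  99  97 104 100 106 104]
155 (np.int64(276), np.int64(288)) 0 [167 183 190 190 182 169 154 152 151 154 166 183 189 182 158 123 106]
160 (np.int64(275), np.int64(289)) 0 [179 207 222 225 226 226 225 225 221 222 221 223 225 216 185 134 106]
165 (np.int64(275), np.int64(289)) 0 [179 207 221 226 226 225 225 223 222 221 223 223 225 215 183 135 106]
170 (np.int64(275), np.int64(289)) 0 [179 207 222 225 226 226 226 225 221 221 223 224 223 216 182 136 106]
175 (np.int64(275), np.int64(289)) 0 [174 200 218 225 227 227 226 222 221 221 222 224 224 214 180 133 105]
180 (np.int64(275), np.int64(289)) 0 [170 198 218 226 225 228 226 224 223 223 225 225 224 217 182 128 105]
185 (np.int64(275), np.int64(289)) 0 [171 199 220 225 227 228 227 225 224 224 227 226 225 217 185 132 105]
190 (np.int64(275), np.int64(289)) 0 [170 199 220 224 226 227 228 225 226 225 224 224 224 216 184 131 106]
195 (np.int64(275), np.int64(2
[... 652 characters left out ...]
nt64(282), np.int64(284)) [223 222 222 221 210 172 126 112 112 113 116 123 137 142 142 148 150]
230 (np.int64(272), np.int64(280)) (np.int64(282), np.int64(284)) [226 225 225 223 212 173 125 115 113 110 119 132 148 152 153 153 150]
235 0 (np.int64(281), np.int64(284)) [153 152 151 146 130 110 110 110 113 114 121 134 147 153 153 152 150]
240 0 (np.int64(281), np.int64(284)) [155 153 152 147 129 116 107 113 112 110 119 127 131 120 107 105 104]
[ 0.4813 -0.2263  0.028 ] [[ 0.5513 -0.1911  0.028 ]
 [ 0.5539 -0.2558  0.028 ]
 [ 0.4112 -0.2623  0.028 ]
 [ 0.4086 -0.1958  0.028 ]]
153 [ 0.5129 -0.2246  0.088 ]
213 [ 0.4592 -0.2267  0.088 ]
221 [ 0.4517 -0.2269  0.088 ]
235 [ 0.4384 -0.2275  0.088 ]
```

Call:
apply_moves --steps '[[[0.45,0,6,0,0,0,1],[0.45,0,12,0,0,0,0.2],[0.45,0,15.5,0,0,0,0],[0.45,0,15.5,0,0,0,-0.3],[0.45,0,15.5,0,0,0,-1],[0.45,0,15.5,0,0,0,-1],[0.45,0,15.5,0,0,0,-1],[0.45,0,15.5,0,0,0,-1],[0.45,0,15.5,0,0,0,-1]]]'

```text
time_s: 2.78
position: [0.4824, -0.2246, 0.0754]
tcp_rot: [[0.999, 0.041, 0.0], [0.041, -0.999, -0.0], [0.0, 0.0, -1.0]]
force: [1.2, -0.4, 1.1]
opening: 0.17
grasp_force: 0.0
```

Call:
apply_moves --steps '[[[0,0,0,0,0,0,-1],[0,0,0,0,0,0,-1],[0,0,0,0,0,0,-1]]]'

```text
time_s: 3.15
position: [0.4822, -0.2245, 0.075]
tcp_rot: [[0.999, 0.041, -0.0], [0.041, -0.999, 0.0], [-0.0, -0.0, -1.0]]
force: [0.2, 0.4, -0.1]
opening: -0.0
grasp_force: 0.0
```

Run:
```python
from h import *
a=bot.capture('wrist');b=bot.capture('scene')
cv2.imwrite('pics/w2.png',np.vstack([cv2.resize(a[0:300,100:460],(480,400)),cv2.resize(b[190:300,80:250],(480,200*480//480+0))])[:600]);print(bot.read_state()['opening'])
```

```text
0.010716722533204593
```

View pics/w2.png

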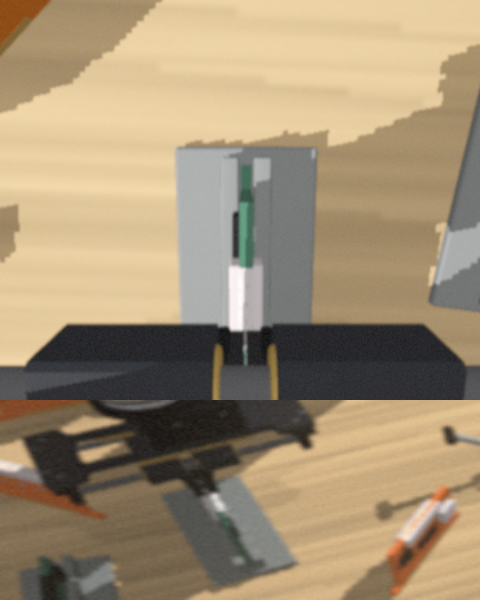

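The bar runs in between the fingers at (245,330), though the opening reads 0. A small lift will show whether it is held.

Call:
apply_moves --steps '[[[0,0,-1,0,0,0,-1],[0,0,-2,0,0,0,-1],[0,0,-3,0,0,0,-1],[0,0,-3,0,0,0,-1]]]'

```text
time_s: 3.75
position: [0.4831, -0.2251, 0.1064]
tcp_rot: [[0.999, 0.041, 0.002], [0.041, -0.999, -0.002], [0.002, 0.002, -1.0]]
force: [-0.1, -0.1, -0.5]
opening: 0.006
grasp_force: 0.0
```

Run:
```python
from h import *
f=[]
for i in range(3):
    s=bot.read_state();a=bot.capture('wrist');f.append(s['force']);print(s['opening'],s['grasp_force'])
print(np.mean(f,0),s['moment'])
cv2.imwrite('pics/w3.png',cv2.resize(a[0:300,100:460],(720,600)))
```

```text
0.005907430982390871 0.0
0.005044681850674514 0.0
0.002841654110519878 0.0
[0.2991 0.2323 0.1168] [0.0615 0.0579 0.021 ]
```

View pics/w3.png

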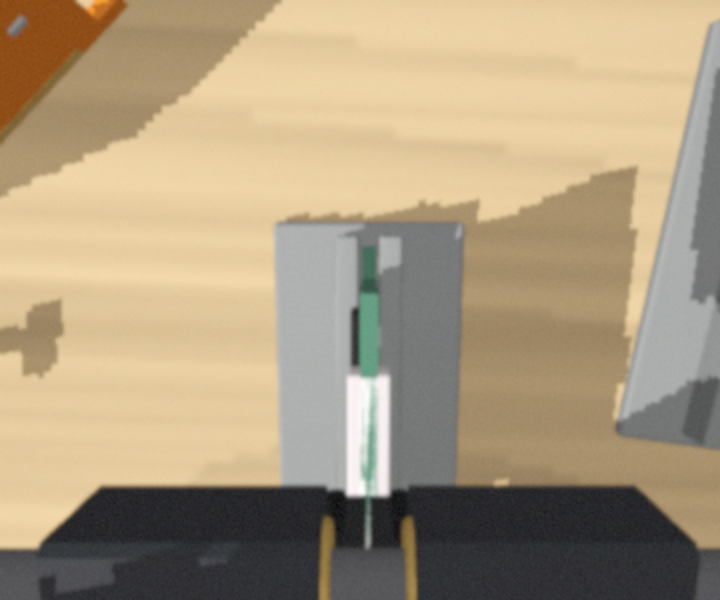

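The board did not lift. In the pictures the finger ends sit at row 247, not the 225 that the stated geometry gives. That puts the real fingertips about 35 mm higher than described (about 24 mm behind the reported TCP), so the fingers closed just above the bar. Next I'll open partly, go 35 mm lower than before and close again. Even if the stated geometry were right, the tips would still clear the stand.

Call:
apply_moves --steps '[[[0,0,0,0,0,0,0],[0,0,0,0,0,0,0],[0,0,0,0,0,0,0],[0,0,0,0,0,0,0],[-0.1,0,2,0,0,0,0],[-0.1,0,3,0,0,0,0],[-0.1,0,4,0,0,0,0],[-0.1,0,5,0,0,0,0],[-0.1,0,5.8,0,0,0,0],[-0.1,0,6.5,0,0,0,0],[-0.1,0,6.5,0,0,0,-1],[-0.1,0,6.5,0,0,0,-1],[-0.1,0,6.5,0,0,0,-1],[-0.1,0,6.5,0,0,0,-1],[-0.1,0,6.5,0,0,0,-1],[-0.1,0,6.5,0,0,0,-1]]]'

```text
time_s: 5.9
position: [0.4815, -0.2247, 0.0403]
tcp_rot: [[0.999, 0.041, 0.001], [0.041, -0.999, -0.0], [0.0, 0.0, -1.0]]
force: [-0.4, 0.1, 1.9]
opening: 0.133
grasp_force: 30.0
```

Gripped: opening 0.133, about 12 mm, at 30 N. I'll lift it and move to a pose that views the socket.

Call:
apply_moves --steps '[[[0,0,-2,0,0,0,-1],[0,0,-6,0,0,0,-1],[0,0,-11,0,0,0,-1],[0,-1,-16,0,0,0,-1],[0,-5,-21,0,0,0,-1],[0,-10,-21,0,0,0,-1],[0,-15,-21,0,0,0,-1],[0,-19.5,-21,0,0,0,-1],[0,-19.5,-21,0,0,0,-1],[0,-19.5,-21,0,0,0,-1],[0,-19.5,-21,0,0,0,-1]]]'

```text
time_s: 7.28
position: [0.4735, -0.0308, 0.2499]
tcp_rot: [[0.999, 0.04, -0.0], [0.04, -0.999, -0.0], [-0.0, 0.0, -1.0]]
force: [0.6, -0.8, -1.2]
opening: 0.129
grasp_force: 30.0
```

Run:
```python
from h import *
import pickle
m=bot.camera_model('wrist');s=bot.read_state();im=bot.capture('wrist');cv2.imwrite('pics/w4.png',im);pickle.dump(m,open('w4.pkl','wb'))
print(s['position'],s['tcp_rot'],s['force'],s['opening'],s['joint_positions'])
```

```text
[ 0.4735 -0.0308  0.2499] [[ 0.9992  0.0396 -0.    ]
 [ 0.0396 -0.9992 -0.0003]
 [-0.      0.0003 -1.    ]] [ 0.6492 -0.8128 -1.2176] 0.12885066260068218 [-17.2406  14.866   99.3343  -0.0193  65.7961  70.5   ]
```

View pics/w4.png

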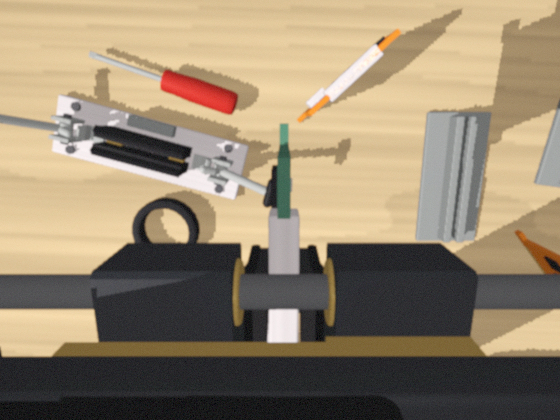

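The wrist view shows the board held straight (ear end at (284,124), as predicted), stand_a empty at (455,175), the spare stand untouched, and the socket base with corners at about (60,95), (249,146), (235,199), (52,150). I'll measure the base by mask and the slot from the dark cheeks.

Run:
```python
from h import *
import pickle
m=pickle.load(open('w4.pkl','rb'));im=cv2.imread('pics/w4.png');hsv=cv2.cvtColor(im,cv2.COLOR_BGR2HSV)
roi=np.zeros(im.shape[:2],np.uint8);roi[85:205,45:255]=1
w=cv2.inRange(hsv,(0,0,130),(180,45,255))*roi
w=cv2.morphologyEx(w,cv2.MORPH_OPEN,np.ones((5,5)))
n,l,st,ce=cv2.connectedComponentsWithStats(w);k=1+np.argmax(st[1:,4]);print(st[k])
P=np.argwhere(l==k)[:,::-1];c=cv2.convexHull(P.astype(np.float32))[:,0]
X=np.array([onz(m,p,.01)[:2] for p in c]);(cx,cy),(a,b),an=cv2.minAreaRect((X*1000).astype(np.float32));print('base',cx,cy,a,b,an)
print(cv2.boxPoints(cv2.minAreaRect((X*1000).astype(np.float32))))
cs=[(60,95),(249,146),(235,199),(52,150)];print(np.mean([onz(m,p,.01) for p in cs],0))
d=cv2.inRange(hsv,(0,0,0),(180,255,55));q=np.zeros_like(d);q[115:180,85:197]=d[115:180,85:197]
n,l,st,ce=cv2.connectedComponentsWithStats(q)
for k in range(1,n):
    if st[k,4]>80:
        P=np.argwhere(l==k)[:,::-1];X=np.array([onz(m,p,.048)[:2] for p in P])*1000
        print('cheek',st[k],X.mean(0),cv2.minAreaRect(X.astype(np.float32)))
u=np.array([.973,.23])
for x in (110,125,140,155,170):
    print(x,[int(hsv[y,x,2]) for y in range(120,180,2)])
```

```text
[  72  127  183   72 4628]
base 494.9482421875 100.2132568359375 208.1008758544922 65.39030456542969 76.8826904296875
[[439.4924   6.2978]
 [503.1765  -8.5423]
 [550.4041 194.1287]
 [486.72   208.9688]]
[0.4993 0.1189 0.01  ]
cheek [  92  126   99   49 2314] [500.8139 114.6346] ((500.8991394042969, 115.95927429199219), (98.01441192626953, 30.98052215576172), 77.0296630859375)
110 [194, 238, 233, 111, 29, 31, 33, 37, 47, 58, 97, 126, 46, 34, 55, 57, 35, 38, 46, 105, 228, 244, 247, 241, 237, 235, 231, 223, 217, 215]
125 [175, 172, 171, 178, 164, 65, 23, 31, 32, 33, 52, 56, 62, 45, 21, 29, 54, 54, 30, 39, 42, 106, 228, 244, 246, 235, 225, 222, 219, 216]
140 [116, 117, 116, 113, 127, 170, 164, 62, 23, 37, 37, 34, 47, 57, 55, 39, 26, 25, 53, 55, 29, 35, 45, 107, 225, 243, 244, 233, 221, 216]
155 [137, 111, 118, 115, 118, 115, 131, 172, 167, 74, 19, 33, 31, 44, 40, 53, 60, 45, 34, 29, 57, 54, 28, 30, 45, 104, 224, 241, 243, 230]
170 [164, 166, 142, 115, 115, 119, 115, 118, 130, 170, 168, 80, 30, 32, 36, 34, 42, 48, 91, 134, 57, 32, 45, 54, 33, 36, 46, 105, 228, 241]
```

Run:
```python
from h import *
import pickle
m=pickle.load(open('w4.pkl','rb'));im=cv2.imread('pics/w4.png').astype(int);V=cv2.cvtColor(im.astype(np.uint8),cv2.COLOR_BGR2GRAY).astype(int)
a=np.radians(76.9);Y=np.array([np.cos(a),np.sin(a),0]);Xx=np.array([Y[1],-Y[0],0]);C=np.array([.4995,.1189,0])
print('far-x/near base edges; intensities in metric lateral profile')
for z,ts in((.01,(-75,-25,0,25,60)),(.024,(-36,-34,-32,32,34,36)),(.048,(-40,-20,0,20,40))):
    for t in ts:
        r=[]
        for d in np.arange(-36,37,1.):
            p=proj(m,C+Y*t/1000+Xx*d/1000+[0,0,z]);r.append(int(cv2.getRectSubPix(V.astype(np.uint8),(1,1),(float(p[0]),float(p[1])))[0,0]))
        r=np.array(r)
        if z==.01: print(t,'near',r[:10],'far',r[-10:])
        elif z==.024: print(t,'d-8..8',r[28:45])
        else: print(t,'d-20..20',r[16:57])
print('cam',-m['R'].T@m['t'])
```

```text
far-x/near base edges; intensities in metric lateral profile
-75 near [198 196 198 207 221 233 240 241 241 241] far [199 184 178 174 164 151 142 139 141 144]
-25 near [191 191 193 204 220 231 236 237 237 235] far [170 169 168 165 158 150 146 146 146 147]
0 near [193 194 199 209 222 233 238 237 237 237] far [115 116 113 110 117 131 141 144 144 143]
25 near [199 201 203 211 223 235 240 240 239 238] far [116 114 112 112 119 133 142 145 147 152]
60 near [214 213 211 215 225 237 242 241 240 239] far [172 172 172 167 159 150 146 146 147 145]
-36 d-8..8 [ 42  28  29  40  62  94 111  99  70  56  52  48  43  39  37  36  29]
-34 d-8..8 [ 41  33  30  42  63  94 107  95  71  52  43  45  41  37  32  30  27]
-32 d-8..8 [ 37  28  28  41  66  93 108  98  72  57  51  46  42  41  38  32  35]
32 d-8..8 [ 43  32  26  34  65  96 109  93  72  55  47  45  42  36  35  31  32]
34 d-8..8 [ 42  31  21  36  68  98 109  96  70  55  48  51  42  37  37  37  34]
36 d-8..8 [ 41  32  29  37  68 101 107  93  71  60  53  45  42  38  31  35  34]
-40 d-20..20 [237 237 236 230 207 157  93  50  41  36  34  28  31  42  48  
[... 155 characters left out ...]
  37  31  33  30  44  51  54  49  39
  31  27  21  26  40  51  56  53  53  47  44  41  35  40  37  31  30  31
  34  43  82 131 160]
0 d-20..20 [239 239 237 232 209 154  87  48  40  36  31  30  31  41  53  53  48  39
  30  24  27  24  33  48  54  53  52  49  47  42  36  34  31  30  32  26
  24  40  78 134 162]
20 d-20..20 [241 239 238 233 209 153  82  49  40  34  30  33  35  41  53  56  47  37
  29  24  50  85 108 100  75  57  49  48  43  39  37  34  29  30  31  29
  27  42  86 135 163]
40 d-20..20 [242 240 239 234 211 153  81  48  40  35  32  31  33  40  52  55  47  56
  98 153 189 199 189 160 110  67  53  45  44  44  29  32  33  33  38  76
 124 157 171 173 171]
cam [ 0.5402 -0.0288  0.4355]
```

Run:
```python
from h import *
import pickle
m=pickle.load(open('w4.pkl','rb'));V=cv2.cvtColor(cv2.imread('pics/w4.png'),cv2.COLOR_BGR2GRAY)
a=np.radians(76.9);Y=np.array([np.cos(a),np.sin(a),0]);X=np.array([Y[1],-Y[0],0]);C=np.array([.4992,.119,0])
def pr(d,z,ts):
    return [int(cv2.getRectSubPix(V,(1,1),tuple(map(float,proj(m,C+Y*t/1000+X*d/1000+[0,0,z]))))[0,0]) for t in ts]
print('base +',pr(-25,.01,range(98,114)));print('base -',pr(-25,.01,range(-98,-114,-1)),pr(22,.01,range(-98,-114,-1)))
print('cheek +',pr(-11,.048,range(38,54)),pr(9,.048,range(38,54)));print('cheek -',pr(-11,.048,range(-38,-60,-1)))
plan([.4992,.119,.14],down(76.9-90))
```

```text
base + [243, 243, 243, 243, 243, 244, 243, 243, 237, 223, 212, 209, 210, 208, 209, 208]
base - [239, 240, 240, 240, 237, 225, 202, 168, 148, 144, 148, 156, 168, 182, 188, 192] [177, 177, 176, 176, 175, 173, 163, 149, 143, 142, 143, 143, 144, 142, 144, 143]
cheek + [38, 39, 37, 40, 43, 41, 35, 35, 58, 127, 194, 230, 241, 244, 244, 244] [37, 45, 44, 36, 44, 36, 38, 37, 49, 73, 105, 116, 111, 104, 102, 104]
cheek - [39, 39, 38, 36, 34, 34, 27, 36, 60, 111, 171, 211, 231, 238, 240, 239, 240, 239, 239, 240, 240, 240]
shift cm [  3.1579 -14.8787  10.9847] rot [  0.0025   0.015  -74.6501]
```

Call:
apply_moves --steps '[[[3.2,-14.9,2,0,0,-74.6,-1],[3.2,-14.9,2,0,0,-74.6,-1],[3.2,-14.9,2,0,0,-74.6,-1],[3.2,-14.9,2,0,0,-74.6,-1],[3.2,-14.9,2,0,0,-74.6,-1],[3.2,-14.9,2,0,0,-74.6,-1],[3.2,-14.9,2,0,0,-74.6,-1],[3.2,-14.9,4,0,0,-74.6,-1],[3.2,-14.9,8,0,0,-74.6,-1],[3.2,-14.9,13,0,0,-74.6,-1],[3.2,-14.9,14,0,0,-74.6,-1],[3.2,-14.9,14,0,0,-74.6,-1],[3.2,-14.9,14,0,0,-74.6,-1],[3.2,-14.9,14,0,0,-74.6,-1]]]'

```text
time_s: 9.07
position: [0.5004, 0.1204, 0.1116]
tcp_rot: [[0.226, 0.974, 0.003], [0.974, -0.226, 0.0], [0.001, 0.003, -1.0]]
force: [0.2, -0.6, -0.9]
opening: 0.132
grasp_force: 30.0
```

Run:
```python
from h import *
import pickle
m=bot.camera_model('wrist');s=bot.read_state();im=bot.capture('wrist');cv2.imwrite('pics/w5.png',im);pickle.dump(m,open('w5.pkl','wb'))
f=[];
for i in range(3): f.append(bot.read_state()['force']);bot.capture('wrist')
print(s['position'],s['tcp_rot'],np.mean(f,0),s['moment'],s['opening'],s['joint_positions'])
plan([.4993,.1195,.09],down(76.9-90))
```

```text
[0.5004 0.1204 0.1116] [[ 0.2257  0.9742  0.0035]
 [ 0.9742 -0.2257  0.    ]
 [ 0.0008  0.0034 -1.    ]] [-0.2129  0.1227 -1.7025] [ 0.0023 -0.1277  0.0028] 0.13245051235528527 [  1.0806  29.2855 102.8614  -0.0029  47.6528  14.1283]
shift cm [-0.105  -0.0005  2.0752] rot [ 0.0766 -0.0204  0.0576]
```

View pics/w5.png

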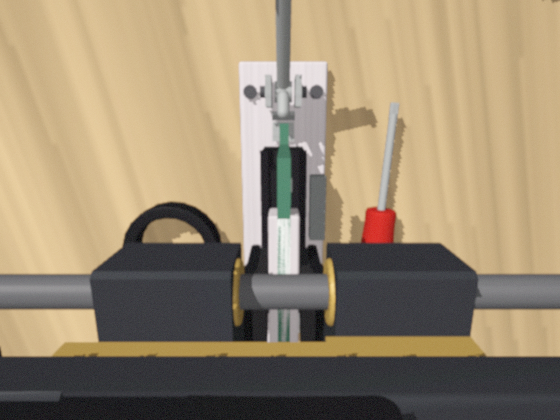

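The view shows the board (column 284) in line with the socket (base columns 240–327, lever at 283), so the descent can begin.

Call:
apply_moves --steps '[[[-0.1,0,1.5,0,0,0,-1],[-0.1,0,2.5,0,0,0,-1],[-0.1,0,2.9,0,0,0,-1],[-0.1,0,3.3,0,0,0,-1],[-0.1,0,3.7,0,0,0,-1],[-0.1,0,4.1,0,0,0,-1],[-0.1,0,4.5,0,0,0,-1],[-0.1,0,4.5,0,0,0,-1]]]'

```text
time_s: 10.28
position: [0.5099, 0.1182, 0.0721]
tcp_rot: [[0.225, 0.974, 0.024], [0.974, -0.225, -0.002], [0.004, 0.024, -1.0]]
force: [2.1, -4.7, 37.0]
opening: 0.14
grasp_force: 28.7
```

Blocked: 37 N upward, with the tool pushed 10 mm across. Backing up to look.

Call:
apply_moves --steps '[[[0,0,-1.5,0,0,0,-1],[0,0,-2.5,0,0,0,-1],[0,0,-3,0,0,0,-1],[0,0,-3,0,0,0,-1],[0,0,-3,0,0,0,-1]]]'

```text
time_s: 10.9
position: [0.4983, 0.1195, 0.0944]
tcp_rot: [[0.226, 0.974, -0.002], [0.974, -0.226, -0.0], [-0.0, -0.002, -1.0]]
force: [0.5, -0.2, -1.9]
opening: 0.136
grasp_force: 28.9
```

Run:
```python
from h import *
import pickle
m=bot.camera_model('wrist');s=bot.read_state();im=bot.capture('wrist');cv2.imwrite('pics/w6.png',im);pickle.dump(m,open('w6.pkl','wb'))
print(s['position'],s['tcp_rot'],s['force'],s['moment'],s['opening'])
# camera/TCP consistency and board/socket lateral positions
V=cv2.cvtColor(im,cv2.COLOR_BGR2HSV)
R=np.array(s['tcp_rot']);p=np.array(s['position'])
for r in (135,150,165,180,195,205):
    g=np.where((V[r,240:330,0]>55)&(V[r,240:330,0]<95)&(V[r,240:330,1]>70))[0]+240
    d=np.where(V[r,225:345,2]<60)[0]+225
    w=np.where((V[r,200:360,1]<35)&(V[r,200:360,2]>120))[0]+200
    print(r,'green',(g.min(),g.max()) if len(g) else 0,'dark',(d.min(),d.max()) if len(d) else 0,'light',(w.min(),w.max()) if len(w) else 0)
for t in(.052,.063):
    for h in(-.038+.0,): print('board top end/foot px',proj(m,p+R@[t,0,-.048]),proj(m,p+R@[t,0,.032]))
```

```text
[0.4983 0.1195 0.0944] [[ 0.2258  0.9742 -0.0016]
 [ 0.9742 -0.2258 -0.    ]
 [-0.0004 -0.0015 -1.    ]] [ 0.4993 -0.2489 -1.8697] [ 0.0403 -0.0693  0.0192] 0.1364205101557785
135 green (np.int64(265), np.int64(272)) dark 0 light (np.int64(242), np.int64(330))
150 green (np.int64(265), np.int64(278)) dark (np.int64(293), np.int64(307)) light (np.int64(242), np.int64(330))
165 green (np.int64(264), np.int64(294)) dark (np.int64(295), np.int64(310)) light (np.int64(242), np.int64(330))
180 green (np.int64(274), np.int64(294)) dark (np.int64(265), np.int64(310)) light (np.int64(243), np.int64(313))
195 green (np.int64(274), np.int64(295)) dark (np.int64(266), np.int64(309)) light (np.int64(243), np.int64(313))
205 green (np.int64(274), np.int64(294)) dark (np.int64(266), np.int64(309)) light (np.int64(244), np.int64(313))
board top end/foot px [285.8293 158.0834] [285.0583 142.98  ]
board top end/foot px [285.8775 127.2265] [285.0789 123.2202]
```

The board was knocked about 7° over in the grip; its foot is now at columns 265–272 instead of 285. Before retrying I need the cause. I'll average the pose readings and measure the cheek line and lever nose relative to the tool from this same image.

Run:
```python
from h import *
import pickle
P=[];M=[]
for i in range(8):
    s=bot.read_state();P.append(s['position']);m_=bot.camera_model('wrist');M.append(-m_['R'].T@m_['t']);bot.capture('scene')
P=np.array(P);M=np.array(M);print('tcp',P.mean(0),P.std(0),'cam',M.mean(0),M.std(0),np.mean([0]))
a=np.radians(76.9);Y=np.array([np.cos(a),np.sin(a),0]);X=np.array([Y[1],-Y[0],0]);C=np.array([.4992,.119,0])
for n in('w5','w6'):
    m=pickle.load(open(n+'.pkl','rb'));im=cv2.imread(f'pics/{n}.png');V=cv2.cvtColor(im,cv2.COLOR_BGR2GRAY)
    print(n,'cam',-m['R'].T@m['t'])
    for r in(155,165,175,185): print(r,V[r,255:315:1].tolist())
    for c in(276,280,284,288,292): print('col',c,'rows60-150/3',V[60:150:3,c].tolist())
    for r in(60,75,90,105,115,120,125,130,150):
        print(r,'t at z.045 %.1f z.024 %.1f z.01 %.1f'%tuple(1000*(onz(m,(283.5,r),z)-C)@Y for z in(.045,.024,.01)),end=' | ')
    print()
```

```text
tcp [0.4986 0.1195 0.0946] [0.0002 0.     0.0002] cam [0.5132 0.1847 0.2803] [0.0001 0.     0.0002] 0.0
w5 cam [0.5142 0.1857 0.2974]
155 [227, 227, 227, 225, 209, 154, 68, 32, 37, 39, 38, 38, 36, 27, 27, 24, 28, 26, 28, 38, 44, 58, 82, 99, 108, 102, 104, 105, 106, 104, 108, 105, 104, 104, 97, 80, 55, 46, 41, 35, 38, 40, 35, 43, 27, 29, 19, 22, 30, 29, 46, 103, 149, 172, 191, 204, 202, 178, 163, 163]
165 [225, 227, 227, 225, 210, 154, 66, 43, 33, 36, 32, 41, 42, 33, 14, 18, 34, 32, 38, 25, 41, 69, 102, 121, 122, 124, 122, 121, 124, 123, 120, 119, 120, 121, 119, 99, 69, 43, 36, 39, 42, 37, 36, 38, 33, 26, 25, 22, 29, 27, 54, 107, 151, 162, 160, 162, 158, 162, 161, 162]
175 [223, 225, 225, 225, 211, 161, 84, 36, 40, 31, 38, 41, 37, 33, 22, 27, 43, 39, 40, 44, 43, 71, 100, 120, 122, 124, 122, 121, 122, 123, 123, 122, 124, 121, 120, 102, 67, 43, 36, 39, 41, 45, 44, 33, 31, 29, 32, 22, 27, 29, 58, 111, 148, 154, 133, 110, 94, 94, 94, 94]
185 [223, 225, 225, 225, 213, 171, 95, 41, 40, 40, 36, 42, 33, 34, 28, 33, 35, 45, 42, 39, 47, 65, 98, 120, 123, 123, 125, 122, 122, 123, 126, 123, 121, 
[... 3039 characters left out ...]
2, 109, 111, 111, 110, 111, 111, 145, 177, 193, 192, 192, 194, 192, 192, 183, 163, 119, 107, 143, 131, 129, 131, 167, 184, 189, 169, 168, 222]
col 292 rows60-150/3 [107, 106, 109, 106, 112, 109, 106, 119, 193, 182, 149, 131, 129, 133, 135, 133, 128, 113, 102, 110, 138, 128, 132, 129, 131, 167, 187, 168, 180, 104]
60 t at z.045 99.0 z.024 101.9 z.01 103.8 | 75 t at z.045 90.7 z.024 92.8 z.01 94.2 | 90 t at z.045 82.3 z.024 83.6 z.01 84.5 | 105 t at z.045 73.7 z.024 74.3 z.01 74.6 | 115 t at z.045 67.8 z.024 67.9 z.01 67.9 | 120 t at z.045 64.9 z.024 64.7 z.01 64.6 | 125 t at z.045 61.9 z.024 61.5 z.01 61.1 | 130 t at z.045 58.9 z.024 58.2 z.01 57.7 | 150 t at z.045 46.8 z.024 45.0 z.01 43.8 |
```

Findings: in the image after the block, the slot's centre line sat 1.7 mm to the side of the tool, although before the descent it was in line. Servo drift is therefore about 1–2 mm, and the foot caught on a cheek. The board now leans 7° in the grip. I'll tilt the tool to make the board plumb, re-centre, and go down gently under force checks.

```bash
cat >> h.py <<'E'
A=np.radians(76.9);Y=np.array([np.cos(A),np.sin(A),0]);X=np.array([Y[1],-Y[0],0]);C=np.array([.5000,.1193,0])
F=np.array([0,-.0085,.0315]) # foot in tool
RT=down(76.9-90)@Ro.from_rotvec([-7,0,0],degrees=True).as_matrix()
def st(n=4):
    L=[]
    for i in range(n): L.append(bot.read_state()); bot.capture('scene')
    p=np.mean([s['position'] for s in L],0);R=Ro.from_matrix([s['tcp_rot'] for s in L]).mean().as_matrix();f=np.mean([s['force'] for s in L],0)
    return p,R,f,L[-1]
def foot(F=F):
    p,R,f,s=st();q=p+R@F
    print('t',s['time_s'],'foot t,x mm',(q-C)@Y*1e3,(q-C)@X*1e3,'z',q[2],'F along t,x,z',f@Y,f@X,f[2],'open',s['opening'])
    return p,R
E
python3 - <<'E'
from h import *
plan(C+[0,0,.060]-RT@F,RT)
E
```

```text
shift cm [0.0079 0.5707 0.2678] rot [-7.006  -0.0023  0.0499]
```

Call:
apply_moves --steps '[[[0,0.55,0.2,-7,0,0,-1],[0,0.55,0.2,-7,0,0,-1],[0,0.55,0.2,-7,0,0,-1],[0,0.55,0.2,-7,0,0,-1]]]'

```text
time_s: 11.85
position: [0.5055, 0.1181, 0.0933]
tcp_rot: [[0.226, 0.967, 0.12], [0.974, -0.224, -0.027], [0.0, 0.123, -0.992]]
force: [-0.9, 0.1, -0.1]
opening: 0.139
grasp_force: 29.1
```

Run:
```python
from h import *
m=bot.camera_model('wrist');im=bot.capture('wrist');p,R=foot();print(R)
V=cv2.cvtColor(im,cv2.COLOR_BGR2GRAY);H=cv2.cvtColor(im,cv2.COLOR_BGR2HSV);cv2.imwrite('pics/w7.png',im)
g=lambda q:int(cv2.getRectSubPix(V,(1,1),tuple(map(float,q)))[0,0])
for t in(30,38,44):
    print(t,'cheek lateral -22..22',[g(proj(m,C+Y*t/1e3+X*d/1e3+[0,0,.048])) for d in range(-22,23)])
for t in(100,-0):
    print('base',[g(proj(m,C+Y*t/1e3+X*d/1e3+[0,0,.01])) for d in range(-38,39)])
for tx in(.057,.061): 
    q=proj(m,p+R@(F+[tx,0,-.001]));r=int(q[1]);print('ear pred',q,V[r,int(q[0])-15:int(q[0])+16].tolist())
```

```text
t 12.05 foot t,x mm -0.040199246977042837 0.609695635891399 z 0.06086508560940973 F along t,x,z -0.12708895573356116 0.20121101523830012 -1.0890264541607362 open 0.1325511750670077
[[ 0.2261  0.9668  0.1191]
 [ 0.9741 -0.2245 -0.0274]
 [ 0.0002  0.1222 -0.9925]]
30 cheek lateral -22..22 [225, 226, 227, 225, 224, 210, 114, 40, 39, 39, 44, 32, 29, 18, 29, 40, 43, 57, 121, 149, 147, 96, 39, 42, 44, 44, 43, 76, 93, 92, 110, 122, 123, 123, 123, 121, 125, 124, 120, 106, 92, 94, 92, 93, 91]
38 cheek lateral -22..22 [226, 227, 227, 226, 224, 207, 119, 39, 40, 37, 40, 37, 23, 29, 30, 43, 44, 51, 104, 120, 123, 114, 97, 91, 94, 95, 92, 93, 93, 94, 109, 122, 123, 123, 123, 122, 123, 120, 127, 150, 160, 159, 160, 160, 166]
44 cheek lateral -22..22 [226, 229, 228, 227, 225, 202, 108, 42, 40, 39, 39, 29, 25, 27, 24, 41, 46, 50, 106, 147, 170, 153, 107, 92, 95, 94, 95, 104, 105, 104, 106, 104, 102, 91, 66, 40, 105, 185, 178, 161, 158, 160, 160, 160, 161]
base [195, 196, 197, 198, 197, 207, 229, 232, 231, 227, 227, 227, 229, 227, 226, 228, 231, 230, 230, 229, 228, 227, 228, 228, 229, 229, 226, 228, 
[... 283 characters left out ...]
9, 225, 225, 222, 221, 221, 223, 220, 220, 221, 223, 224, 224, 224, 222, 211, 150, 61, 36, 36, 40, 39, 35, 28, 23, 26, 29, 39, 40, 50, 110, 154, 163, 158, 127, 72, 38, 43, 40, 38, 51, 77, 90, 93, 106, 120, 122, 124, 123, 122, 122, 122, 120, 122, 118, 109, 105, 102, 102, 103, 105, 101, 102, 103, 103, 108, 122, 131, 132, 134, 135]
ear pred [268.8447 134.4123] [189, 187, 187, 188, 188, 188, 185, 184, 186, 185, 182, 169, 134, 121, 122, 120, 126, 125, 120, 125, 125, 130, 141, 153, 161, 164, 163, 163, 164, 164, 164]
ear pred [268.7752 127.1628] [185, 186, 188, 185, 169, 147, 130, 127, 131, 130, 129, 122, 113, 113, 121, 126, 123, 122, 124, 124, 125, 130, 144, 154, 160, 162, 163, 165, 165, 162, 161]
```

Call:
apply_moves --steps '[[[0,-0.11,0,0,0,0,-1],[0,-0.2,0.6,0,0,0,-1],[0,-0.25,1.1,0,0,0,-1],[0,-0.25,1.1,0,0,0,-1],[0,-0.25,1.1,0,0,0,-1]]]'

```text
time_s: 12.72
position: [0.5032, 0.1185, 0.0817]
tcp_rot: [[0.226, 0.967, 0.119], [0.974, -0.224, -0.028], [-0.0, 0.122, -0.993]]
force: [0.2, -0.7, -1.5]
opening: 0.132
grasp_force: 29.1
```

```bash
python3 -c "
from h import *
foot()"
```

```text
t 12.875 foot t,x mm -0.06081768339179528 -1.230438138438269 z 0.04953431169467045 F along t,x,z -0.09467640839798112 -0.2195358034878055 -1.3280657540787981 open 0.13909882089096498
```

Call:
apply_moves --steps '[[[0,0.07,0,0,0,0,-1],[0,0.05,0.2,0,0,0,-1],[0,0.02,0.4,0,0,0,-1],[0,0.0,0.6,0,0,0,-1],[0,0.0,0.6,0,0,0,-1]]]'

```text
time_s: 13.55
position: [0.5037, 0.1183, 0.0756]
tcp_rot: [[0.226, 0.967, 0.118], [0.974, -0.224, -0.028], [-0.0, 0.121, -0.993]]
force: [0.3, -0.5, -2.0]
opening: 0.135
grasp_force: 29.1
```

```bash
python3 -c "
from h import *
foot()"
```

```text
t 13.7 foot t,x mm -0.10426872041463825 -0.6730305930439062 z 0.043454090900825304 F along t,x,z -0.18489091024055465 0.4398068046094536 -1.7764160183321107 open 0.13656022589471742
```

Call:
apply_moves --steps '[[[0,-0.02,0.15,0,0,0,-1],[0,-0.04,0.3,0,0,0,-1],[0,-0.06,0.45,0,0,0,-1],[0,-0.06,0.5,0,0,0,-1],[0,-0.06,0.5,0,0,0,-1]]]'

```text
time_s: 14.38
position: [0.5039, 0.1183, 0.0708]
tcp_rot: [[0.226, 0.967, 0.119], [0.974, -0.224, -0.028], [-0.0, 0.122, -0.993]]
force: [0.5, -0.1, -0.5]
opening: 0.136
grasp_force: 29.1
```

```bash
python3 -c "
from h import *
foot()"
```

```text
t 14.525 foot t,x mm -0.0870713575616954 -0.5719285265840098 z 0.038523912215686074 F along t,x,z 0.052330296979620806 0.025537920807859042 -1.2475217018808609 open 0.13250792465954905
```

Past the former block with no contact force. Continuing down.

Call:
apply_moves --steps '[[[0,-0.03,0.2,0,0,0,-1],[0,-0.06,0.4,0,0,0,-1],[0,-0.09,0.6,0,0,0,-1],[0,-0.1,0.8,0,0,0,-1],[0,-0.1,0.8,0,0,0,-1]]]'

```text
time_s: 15.2
position: [0.5038, 0.1183, 0.0626]
tcp_rot: [[0.226, 0.967, 0.118], [0.974, -0.224, -0.028], [-0.0, 0.122, -0.993]]
force: [1.2, -0.4, -2.0]
opening: 0.137
grasp_force: 29.1
```

```bash
python3 -c "
from h import *
foot()"
```

```text
t 15.35 foot t,x mm -0.10171440483999557 -0.6047011693219787 z 0.030373642868033693 F along t,x,z 0.17338363729876274 0.48778972730629766 -1.2605952013947201 open 0.1388889499543499
```

Call:
apply_moves --steps '[[[0,-0.03,0.2,0,0,0,-1],[0,-0.06,0.4,0,0,0,-1],[0,-0.08,0.6,0,0,0,-1],[0,-0.08,0.65,0,0,0,-1],[0,-0.08,0.65,0,0,0,-1]]]'

```text
time_s: 16.02
position: [0.5039, 0.1183, 0.0561]
tcp_rot: [[0.226, 0.967, 0.119], [0.974, -0.224, -0.028], [-0.0, 0.122, -0.993]]
force: [0.6, -1.4, -1.1]
opening: 0.133
grasp_force: 29.0
```

```bash
python3 -c "
from h import *
foot()"
```

```text
t 16.175 foot t,x mm -0.10347428436853691 -0.5906542744566395 z 0.02388629734666877 F along t,x,z -0.5050436684338645 0.32293637150523874 -1.3361260582345587 open 0.1343088850731748
```

Call:
apply_moves --steps '[[[0,0,0,0,0,0,0],[0,0,0,0,0,0,0],[0,0,0,0,0,0,0],[0,0,0,0,0,0,0],[0,0,-3,0,0,0,0],[0,0,-8,0,0,0,0],[0,0,-13,7,0,0,0],[0,0,-16,7,0,0,0],[0,0,-16,7,0,0,0],[0,0,-16,7,0,0,0]]]'

```text
time_s: 17.48
position: [0.4838, 0.1227, 0.2143]
tcp_rot: [[0.226, 0.974, -0.002], [0.974, -0.226, -0.0], [-0.0, -0.002, -1.0]]
force: [0.4, 0.1, -1.5]
opening: 0.498
grasp_force: 0.0
```

Run:
```python
from h import *
import pickle
p,R,f,s=st(2);print(s['time_s'],p,f,s['opening'])
m=bot.camera_model('wrist');im=bot.capture('wrist');cv2.imwrite('pics/w8.png',im);pickle.dump(m,open('w8.pkl','wb'))
T=bot.camera_model('top');S=bot.camera_model('scene');a=bot.capture('scene');b=bot.capture('top');cv2.imwrite('pics/s8.png',a);cv2.imwrite('pics/t8.png',b)
w=im[60:360,100:460];z=a[165:255,215:375]
cv2.imwrite('pics/fin8.png',np.hstack([cv2.resize(w,(400,333)),cv2.copyMakeBorder(cv2.resize(z,(400,225)),0,108,0,0,cv2.BORDER_CONSTANT)]))
```

```text
17.525 [0.4837 0.1227 0.214 ] [ 0.4749  0.0704 -0.7911] 0.5019602135599457
```

View pics/fin8.png

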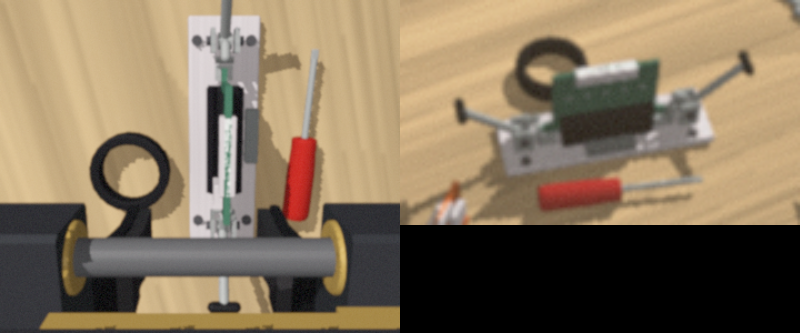

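The picture shows the board standing free in the slot between both levers, with tape, screwdriver and stands untouched. Next are the levers, starting with the left. Closed fingers go outside the crossbar and carry it round its hinge arc.

```bash
cat >> h.py <<'E'
C2=C-.0005*X
def W(t,z): return C2+Y*t/1e3+[0,0,z/1e3]
def arc(sgn,th,gap): # TCP target (t,z in mm) for lean th, finger beyond contact by gap
    a=np.radians(th);return sgn*(84+75*np.sin(a)+14.5+gap),27+75*np.cos(a)-36
def lev():
    p,R,f,s=st();q=p-C2;print('time',s['time_s'],'TCP t %.1f lat %.1f z %.1f'%(q@Y*1e3,q@X*1e3,p[2]*1e3),'F t %.1f lat %.1f z %.1f'%(f@Y,f@X,f[2]),'R err',Ro.from_matrix(down(-13.1).T@R).as_rotvec(degrees=True));return p,R
E
python3 - <<'E'
from h import *
import pickle
m=pickle.load(open('w4.pkl','rb'))
for z in(0,.04,.08): print('decoy',z,onz(m,(300,118),z),onz(m,(398,32),z))
q=(onz(pickle.load(open('w8.pkl','rb')),(300.7,336),.0737)-C2);print('R tip t,lat',q@Y*1e3,q@X*1e3)
p,R=lev()
print(R.T@(W(165,40)-p)*100)
for th in(50,40,30,20,16,10,0,-10,-16): print(th,arc(1,th,0))
E
```

```text
decoy 0 [ 0.5389 -0.0477  0.    ] [ 0.632  -0.1477  0.    ]
decoy 0.04 [ 0.539  -0.0459  0.04  ] [ 0.6236 -0.1368  0.04  ]
decoy 0.08 [ 0.5392 -0.0442  0.08  ] [ 0.6151 -0.1259  0.08  ]
R tip t,lat -142.26490499568243 -0.6961528088500741
time 17.875 TCP t -0.2 lat -15.5 z 214.2 F t 0.1 lat 0.2 z 0.0 R err [ 0.1048 -0.0275 -0.05  ]
[16.5296  1.5948 17.4056]
50 (np.float64(155.95333323392336), np.float64(39.20907072649045))
40 (np.float64(146.70907072649044), np.float64(48.45333323392336))
30 (np.float64(136.0), np.float64(55.9519052838329))
20 (np.float64(124.15151074942516), np.float64(61.476946558943126))
16 (np.float64(119.17280168627494), np.float64(63.09462719537392))
10 (np.float64(111.52361332501978), np.float64(64.8605814759156))
0 (np.float64(98.5), np.float64(66.0))
-10 (np.float64(85.47638667498022), np.float64(64.8605814759156))
-16 (np.float64(77.82719831372506), np.float64(63.09462719537392))
```

Call:
apply_moves --steps '[[[6,1.6,0,0,0,0,-1],[12,1.6,0,0,0,0,-1],[16.6,1.6,0,0,0,0,-1],[16.8,1.6,4,0,0,0,-1],[16.8,1.6,9,0,0,0,-1],[16.8,1.6,14,0,0,0,-1],[16.8,1.6,17.4,0,0,0,-1],[16.8,1.6,17.4,0,0,0,-1],[16.8,1.6,17.4,0,0,0,-1],[16.8,1.6,17.4,0,0,0,-1]]]'

```text
time_s: 19.18
position: [0.54, 0.2832, 0.0431]
tcp_rot: [[0.226, 0.974, 0.004], [0.974, -0.226, 0.001], [0.002, 0.003, -1.0]]
force: [-0.7, -0.7, 0.3]
opening: 0.005
grasp_force: 0.0
```

```bash
python3 -c "
from h import *
lev();print(bot.read_state()['opening'])"
```

```text
time 19.325 TCP t 168.6 lat 2.0 z 42.8 F t -0.3 lat -0.1 z 0.3 R err [-0.1678  0.099  -0.0501]
0.00711452779114918
```

Call:
apply_moves --steps '[[[-0.7,-0.2,0.36,0,0,0,-1],[-1.1,-0.2,0.36,0,0,0,-1],[-1.3,-0.2,0.3,0,0,0,-1],[-1.5,-0.2,0.1,0,0,0,-1],[-1.7,-0.2,-0.12,0,0,0,-1],[-1.95,-0.2,-0.35,0,0,0,-1],[-2.2,-0.2,-0.57,0,0,0,-1],[-2.2,-0.2,-0.57,0,0,0,-1]]]'

```text
time_s: 20.38
position: [0.5313, 0.2621, 0.0471]
tcp_rot: [[0.226, 0.974, 0.0], [0.974, -0.226, 0.001], [0.001, -0.0, -1.0]]
force: [-1.3, 3.9, 2.0]
opening: 0.006
grasp_force: 2.0
```

```bash
python3 -c "
from h import *
lev()"
```

```text
time 20.525 TCP t 146.2 lat -1.3 z 47.0 F t 4.5 lat -2.3 z 2.6 R err [-0.0002  0.0324 -0.0389]
```

Call:
apply_moves --steps '[[[-0.26,0.1,-0.2,0,0,0,-1],[-0.52,0.1,-0.4,0,0,0,-1],[-0.8,0.1,-0.58,0,0,0,-1],[-1.07,0.1,-0.75,0,0,0,-1],[-1.3,0.1,-0.88,0,0,0,-1],[-1.53,0.1,-0.99,0,0,0,-1],[-1.77,0.1,-1.1,0,0,0,-1],[-2.0,0.1,-1.2,0,0,0,-1],[-2.0,0.1,-1.2,0,0,0,-1]]]'

```text
time_s: 21.7
position: [0.5279, 0.2417, 0.0587]
tcp_rot: [[0.226, 0.974, -0.0], [0.974, -0.226, -0.0], [-0.0, 0.0, -1.0]]
force: [-1.0, 3.6, 1.4]
opening: 0.007
grasp_force: 1.5
```

```bash
python3 -c "
from h import *
lev()"
```

```text
time 21.85 TCP t 125.6 lat 0.0 z 58.7 F t 2.7 lat -1.5 z 1.6 R err [-0.0055 -0.0301 -0.0574]
```

Call:
apply_moves --steps '[[[-0.2,0,-0.08,0,0,0,-1],[-0.35,0,-0.13,0,0,0,-1],[-0.5,0,-0.18,0,0,0,-1],[-0.65,0,-0.23,0,0,0,-1],[-0.65,0,-0.23,0,0,0,-1]]]'

```text
time_s: 22.52
position: [0.5265, 0.2354, 0.061]
tcp_rot: [[0.226, 0.974, -0.0], [0.974, -0.226, -0.0], [-0.0, -0.0, -1.0]]
force: [-1.0, 2.0, -1.0]
opening: 0.006
grasp_force: 1.0
```

```bash
python3 -c "
from h import *
lev()"
```

```text
time 22.675 TCP t 119.1 lat -0.1 z 61.0 F t 1.5 lat -0.6 z -0.7 R err [ 0.0037 -0.0252 -0.0547]
```

Call:
apply_moves --steps '[[[-0.1,0,-0.02,0,0,0,-1],[-0.2,0,-0.04,0,0,0,-1],[-0.3,0,-0.06,0,0,0,-1]]]'

```text
time_s: 23.1
position: [0.5259, 0.2329, 0.0617]
tcp_rot: [[0.226, 0.974, 0.0], [0.974, -0.226, 0.0], [0.0, 0.0, -1.0]]
force: [-0.3, 3.6, 0.3]
opening: 0.006
grasp_force: 1.5
```

Call:
apply_moves --steps '[[[-0.1,0,-0.02,0,0,0,-1],[-0.2,0,-0.03,0,0,0,-1],[-0.3,0,-0.05,0,0,0,-1]]]'

```text
time_s: 23.48
position: [0.5253, 0.23, 0.0624]
tcp_rot: [[0.226, 0.974, 0.0], [0.974, -0.226, 0.0], [0.0, 0.0, -1.0]]
force: [-0.9, 3.7, 2.0]
opening: 0.006
grasp_force: 1.8
```

Call:
apply_moves --steps '[[[-0.1,0,-0.02,0,0,0,-1],[-0.2,0,-0.03,0,0,0,-1],[-0.3,0,-0.04,0,0,0,-1]]]'

```text
time_s: 23.85
position: [0.5247, 0.227, 0.0627]
tcp_rot: [[0.226, 0.974, 0.001], [0.974, -0.226, 0.0], [0.0, 0.001, -1.0]]
force: [0.4, 3.9, 3.2]
opening: 0.005
grasp_force: 1.9
```

Call:
apply_moves --steps '[[[-0.1,0,-0.02,0,0,0,-1],[-0.2,0,-0.03,0,0,0,-1],[-0.3,0,-0.04,0,0,0,-1]]]'

```text
time_s: 24.22
position: [0.524, 0.224, 0.063]
tcp_rot: [[0.226, 0.974, 0.0], [0.974, -0.226, 0.0], [0.0, 0.0, -1.0]]
force: [-0.3, 3.7, 3.4]
opening: 0.005
grasp_force: 1.8
```

Call:
apply_moves --steps '[[[-0.1,0,-0.01,0,0,0,-1],[-0.2,0,-0.02,0,0,0,-1],[-0.3,0,-0.02,0,0,0,-1]]]'

```text
time_s: 24.6
position: [0.5233, 0.221, 0.0632]
tcp_rot: [[0.226, 0.974, 0.0], [0.974, -0.226, -0.0], [0.0, 0.0, -1.0]]
force: [0.2, 3.3, 2.2]
opening: 0.005
grasp_force: 1.8
```

Call:
apply_moves --steps '[[[-0.1,0,0,0,0,0,-1],[-0.2,0,-0.01,0,0,0,-1],[-0.3,0,-0.01,0,0,0,-1]]]'

```text
time_s: 24.98
position: [0.5225, 0.2181, 0.0633]
tcp_rot: [[0.226, 0.974, 0.0], [0.974, -0.226, 0.0], [0.0, 0.0, -1.0]]
force: [0.9, 3.7, 1.9]
opening: 0.005
grasp_force: 1.8
```

Call:
apply_moves --steps '[[[-0.1,0,0,0,0,0,-1],[-0.2,0,0,0,0,0,-1],[-0.3,0,0,0,0,0,-1]]]'

```text
time_s: 25.35
position: [0.5218, 0.2152, 0.0633]
tcp_rot: [[0.226, 0.974, 0.0], [0.974, -0.226, -0.0], [0.0, 0.0, -1.0]]
force: [-0.4, 3.1, 3.6]
opening: 0.005
grasp_force: 1.7
```

Call:
apply_moves --steps '[[[-0.1,0,0,0,0,0,-1],[-0.2,0,0,0,0,0,-1],[-0.3,0,0.01,0,0,0,-1]]]'

```text
time_s: 25.72
position: [0.5211, 0.2123, 0.0631]
tcp_rot: [[0.226, 0.974, 0.0], [0.974, -0.226, -0.0], [-0.0, 0.0, -1.0]]
force: [1.3, 2.9, 3.0]
opening: 0.007
grasp_force: 1.7
```

Call:
apply_moves --steps '[[[-0.1,0,0,0,0,0,-1],[-0.2,0,0.01,0,0,0,-1],[-0.3,0,0.02,0,0,0,-1]]]'

```text
time_s: 26.1
position: [0.5206, 0.2097, 0.0631]
tcp_rot: [[0.226, 0.974, 0.001], [0.974, -0.226, 0.001], [0.001, 0.0, -1.0]]
force: [0.9, 4.9, 3.2]
opening: 0.01
grasp_force: 2.6
```

Call:
apply_moves --steps '[[[-0.1,0,0,0,0,0,-1],[-0.2,0,0.01,0,0,0,-1]]]'

```text
time_s: 26.35
position: [0.5204, 0.2084, 0.0631]
tcp_rot: [[0.227, 0.974, 0.001], [0.974, -0.227, 0.002], [0.002, 0.001, -1.0]]
force: [1.4, 8.3, 4.3]
opening: 0.002
grasp_force: 3.7
```

Call:
apply_moves --steps '[[[-0.08,0,0,0,0,0,-1],[-0.08,0,0,0,0,0,-1],[-0.08,0,0,0,0,0,-1]]]'

```text
time_s: 26.72
position: [0.5203, 0.208, 0.063]
tcp_rot: [[0.227, 0.974, 0.001], [0.974, -0.227, 0.002], [0.002, 0.001, -1.0]]
force: [2.1, 7.5, 2.5]
opening: 0.005
grasp_force: 3.8
```

```bash
python3 -c "
from h import *
lev()"
```

```text
time 26.875 TCP t 90.9 lat 0.2 z 63.0 F t 7.7 lat -0.1 z 3.0 R err [-0.0526  0.1364 -0.0035]
```

Call:
apply_moves --steps '[[[-0.08,0,0,0,0,0,-1],[-0.1,0,0,0,0,0,-1],[-0.1,0,0,0,0,0,-1]]]'

```text
time_s: 27.3
position: [0.5202, 0.2075, 0.0631]
tcp_rot: [[0.227, 0.974, 0.002], [0.974, -0.227, 0.003], [0.003, 0.001, -1.0]]
force: [1.5, 8.8, 3.1]
opening: 0.008
grasp_force: 4.6
```

```bash
python3 -c "
from h import *
lev()"
```

```text
time 27.45 TCP t 90.4 lat 0.2 z 63.0 F t 9.0 lat -0.5 z 2.8 R err [-0.0649  0.1883  0.0171]
```

Call:
apply_moves --steps '[[[-0.08,0,0,0,0,0,-1],[-0.15,0,0,0,0,0,-1],[-0.15,0,0,0,0,0,-1]]]'

```text
time_s: 27.88
position: [0.5201, 0.2066, 0.063]
tcp_rot: [[0.227, 0.974, 0.002], [0.974, -0.227, 0.004], [0.004, 0.001, -1.0]]
force: [1.7, 10.4, 2.1]
opening: 0.005
grasp_force: 5.5
```

Run:
```python
from h import *
lev()
# ear heights / board top ends by scene picture: before vs now: white bar line
im=bot.capture('scene');cv2.imwrite('pics/s9.png',im)
S=bot.camera_model('scene')
for n in('s8','s9'):
    h=cv2.cvtColor(cv2.imread(f'pics/{n}.png'),cv2.COLOR_BGR2HSV)
    g=cv2.inRange(h,(45,50,20),(95,255,160));q=np.zeros_like(g);q[180:225,260:330]=g[180:225,260:330]
    l,k,st_,_=cv2.connectedComponentsWithStats(q);i=1+np.argmax(st_[1:,4]);P=np.argwhere(k==i)[:,::-1].astype(np.float32)
    print(n,st_[i],[(c,int(P[P[:,0]==c][:,1].min())) for c in range(275,322,4) if (P[:,0]==c).any()])
for t in(-52,52):
    for z in(.102,.094): print(t,z,proj(S,W(t,z*1e3)))
```

```text
time 28.025 TCP t 89.6 lat 0.3 z 63.0 F t 10.7 lat -0.7 z 2.0 R err [-0.0829  0.2563  0.0451]
s8 [298 198  19   9  50] [(299, 199), (303, 202), (307, 200), (311, 205), (315, 199)]
s9 [298 199  15   8  39] [(299, 204), (303, 200), (307, 206), (311, 199)]
-52 0.102 [275.6075 195.2057]
-52 0.094 [275.6103 197.4115]
52 0.102 [318.6266 188.4116]
52 0.094 [318.3741 190.6289]
```

Call:
apply_moves --steps '[[[-0.08,0,0,0,0,0,-1],[-0.18,0,0,0,0,0,-1],[-0.18,0,0,0,0,0,-1]]]'

```text
time_s: 28.5
position: [0.5199, 0.2057, 0.063]
tcp_rot: [[0.228, 0.974, 0.003], [0.974, -0.228, 0.005], [0.006, 0.002, -1.0]]
force: [3.4, 14.3, 1.1]
opening: 0.006
grasp_force: 6.8
```

Run:
```python
from h import *
lev()
im=bot.capture('scene');cv2.imwrite('pics/s10.png',im)
a=cv2.imread('pics/s8.png',0)
for c in(278,284,310,314,317):
    print(c,'s8',a[180:212,c].tolist());print(c,'now',cv2.cvtColor(im,cv2.COLOR_BGR2GRAY)[180:212,c].tolist())
```

```text
time 28.65 TCP t 88.7 lat 0.3 z 63.0 F t 13.8 lat -0.6 z 0.7 R err [-0.1059  0.3452  0.0831]
278 s8 [97, 58, 51, 49, 47, 49, 59, 90, 104, 112, 115, 116, 112, 121, 121, 106, 85, 77, 72, 72, 68, 72, 69, 72, 62, 71, 69, 67, 69, 64, 66, 67]
278 now [106, 67, 53, 49, 49, 53, 66, 99, 113, 120, 119, 120, 118, 122, 137, 153, 169, 161, 117, 76, 56, 57, 60, 59, 64, 68, 75, 76, 75, 71, 71, 71]
284 s8 [183, 159, 112, 72, 49, 45, 49, 45, 47, 58, 83, 105, 128, 134, 123, 100, 85, 81, 75, 76, 72, 70, 68, 73, 77, 66, 66, 69, 63, 67, 61, 55]
284 now [199, 170, 121, 72, 57, 45, 49, 48, 47, 63, 86, 109, 114, 109, 96, 82, 72, 71, 70, 76, 72, 69, 80, 90, 78, 76, 67, 70, 70, 74, 62, 53]
310 s8 [186, 188, 185, 182, 180, 179, 175, 173, 165, 149, 134, 143, 125, 103, 85, 87, 77, 72, 72, 79, 69, 68, 69, 69, 68, 69, 60, 49, 49, 46, 44, 48]
310 now [197, 192, 191, 190, 185, 192, 187, 180, 184, 174, 144, 116, 138, 169, 155, 134, 120, 98, 73, 70, 66, 75, 74, 73, 75, 70, 52, 52, 49, 47, 48, 48]
314 s8 [184, 182, 181, 178, 176, 175, 173, 170, 155, 127, 95, 75, 67, 72, 70, 71, 70, 70, 65, 71, 67, 69, 75, 64, 68, 59, 46, 44, 47, 52, 42, 50]
314 now [194, 192, 190, 185, 185, 184, 183, 180, 175, 170, 147, 128, 126, 114, 103, 85, 72, 73, 71, 74, 73, 82, 79, 76, 70, 61, 56, 43, 48, 48, 44, 44]
317 s8 [182, 179, 175, 175, 176, 173, 167, 163, 143, 111, 81, 73, 70, 76, 75, 81, 84, 97, 102, 108, 113, 120, 131, 142, 158, 150, 137, 103, 70, 76, 107, 134]
317 now [185, 187, 188, 185, 181, 183, 180, 178, 177, 168, 129, 93, 72, 67, 69, 71, 69, 72, 77, 71, 66, 66, 68, 73, 81, 93, 114, 121, 108, 87, 72, 72]
```

Left lever: force rose from about 3 N to 13.8 N over the last few millimetres, and the board's near end dropped about 1.6 px. That fits a stop. Backing off outward, then on to the right lever.

Call:
apply_moves --steps '[[[0.5,0,0,0,0,0,-1],[2,0,0,0,0,0,-1],[3.5,0,0,0,0,0,-1],[3.5,0,-5,0,0,0,-1],[3.5,0,-10,0,0,0,-1],[1,0,-14,0,0,0,-1],[-5,0,-14,0,0,0,-1],[-11,0,-14,0,0,0,-1],[-17,0,-14,0,0,0,-1],[-23,0,-14,0,0,0,-1],[-25.5,0,-14,0,0,0,-1],[-25.5,0,-14,0,0,0,-1],[-25.5,0,-14,0,0,0,-1]]]'

```text
time_s: 30.38
position: [0.4611, -0.0451, 0.2027]
tcp_rot: [[0.226, 0.974, -0.001], [0.974, -0.226, 0.001], [0.0, -0.001, -1.0]]
force: [-0.2, -0.4, -0.4]
opening: 0.003
grasp_force: 0.0
```

Run:
```python
from h import *
p,R=lev()
S,T=bot.camera_model('scene'),bot.camera_model('top')
im=bot.capture('scene');cv2.imwrite('pics/s11.png',im);a=cv2.imread('pics/s8.png',0);n=cv2.cvtColor(im,cv2.COLOR_BGR2GRAY)
for c in(278,314,317): print(c,'s8',a[184:200,c].tolist(),'now',n[184:200,c].tolist())
# left crossbar: dark blob near expected
for th in(0,-5,-8): print(th,proj(S,W(84+75*np.sin(np.radians(th)),27+75*np.cos(np.radians(th)))))
d=cv2.inRange(n,0,50);d[:, :300]=0;d[:,350:]=0;d[:165]=0;d[205:]=0
k,l,s,c=cv2.connectedComponentsWithStats(d);print([ (s[i].tolist(),c[i].round(1).tolist()) for i in range(1,k) if s[i,4]>6])
print(R.T@(W(-168,40)-p)*100)
```

```text
time 30.525 TCP t -168.7 lat -0.1 z 202.7 F t -0.4 lat 0.0 z -0.4 R err [ 0.0412  0.0158 -0.1227]
278 s8 [47, 49, 59, 90, 104, 112, 115, 116, 112, 121, 121, 106, 85, 77, 72, 72] now [46, 47, 64, 86, 109, 114, 114, 116, 109, 119, 126, 136, 157, 150, 113, 72]
314 s8 [176, 175, 173, 170, 155, 127, 95, 75, 67, 72, 70, 71, 70, 70, 65, 71] now [175, 173, 172, 167, 165, 160, 139, 121, 110, 91, 80, 73, 72, 68, 73, 72]
317 s8 [176, 173, 167, 163, 143, 111, 81, 73, 70, 76, 75, 81, 84, 97, 102, 108] now [173, 167, 168, 169, 168, 158, 135, 111, 87, 69, 68, 69, 66, 74, 70, 71]
0 [331.637  186.3568]
-5 [328.9766 186.8548]
-8 [327.3768 187.2288]
[]
[ 0.0616  0.0228 16.2687]
```

Call:
apply_moves --steps '[[[0,0,6,0,0,0,-1],[0,0,12,0,0,0,-1],[0,0,16.3,0,0,0,-1],[0,0,16.3,0,0,0,-1],[0,0,16.3,0,0,0,-1]]]'

```text
time_s: 31.25
position: [0.4622, -0.0459, 0.0408]
tcp_rot: [[0.225, 0.974, 0.002], [0.974, -0.225, -0.001], [-0.0, 0.002, -1.0]]
force: [-0.3, 0.1, 0.8]
opening: 0.002
grasp_force: 0.0
```

```bash
python3 -c "
from h import *
lev()"
```

```text
time 31.4 TCP t -169.6 lat 1.6 z 41.4 F t 0.3 lat 0.5 z 0.6 R err [-0.1972 -0.0215 -0.0767]
```

Call:
apply_moves --steps '[[[0.6,-0.1,0.22,0,0,0,-1],[1.1,-0.1,0.22,0,0,0,-1],[1.36,-0.1,0.2,0,0,0,-1],[1.58,-0.1,-0.02,0,0,0,-1],[1.81,-0.1,-0.26,0,0,0,-1],[2.05,-0.1,-0.49,0,0,0,-1],[2.29,-0.1,-0.71,0,0,0,-1],[2.55,-0.1,-0.91,0,0,0,-1],[2.81,-0.1,-1.1,0,0,0,-1],[3.08,-0.1,-1.29,0,0,0,-1],[3.36,-0.1,-1.46,0,0,0,-1],[3.6,-0.1,-1.59,0,0,0,-1],[3.82,-0.1,-1.7,0,0,0,-1],[4.06,-0.1,-1.81,0,0,0,-1],[4.3,-0.1,-1.91,0,0,0,-1]]]'

```text
time_s: 33.33
position: [0.4701, -0.005, 0.0595]
tcp_rot: [[0.224, 0.974, 0.0], [0.974, -0.224, -0.002], [-0.002, 0.001, -1.0]]
force: [-2.5, -4.9, 5.2]
opening: 0.005
grasp_force: 3.2
```

```bash
python3 -c "
from h import *
lev()"
```

```text
time 33.475 TCP t -127.6 lat -0.4 z 59.5 F t -5.2 lat -0.6 z 4.9 R err [-0.0575 -0.1044 -0.1304]
```

Call:
apply_moves --steps '[[[0.15,0,-0.04,0,0,0,-1],[0.3,0,-0.08,0,0,0,-1],[0.45,0,-0.12,0,0,0,-1]]]'

```text
time_s: 33.9
position: [0.4713, -0.0005, 0.0607]
tcp_rot: [[0.225, 0.974, 0.001], [0.974, -0.225, -0.002], [-0.002, 0.001, -1.0]]
force: [-1.9, -5.3, 4.9]
opening: 0.001
grasp_force: 2.8
```

Call:
apply_moves --steps '[[[0.1,0,-0.03,0,0,0,-1],[0.2,0,-0.06,0,0,0,-1],[0.3,0,-0.09,0,0,0,-1]]]'

```text
time_s: 34.28
position: [0.472, 0.0025, 0.0615]
tcp_rot: [[0.225, 0.974, 0.001], [0.974, -0.225, -0.002], [-0.002, 0.001, -1.0]]
force: [-1.5, -5.2, 4.3]
opening: 0.005
grasp_force: 2.7
```

Call:
apply_moves --steps '[[[0.1,0,-0.02,0,0,0,-1],[0.2,0,-0.05,0,0,0,-1],[0.3,0,-0.07,0,0,0,-1]]]'

```text
time_s: 34.65
position: [0.4727, 0.0054, 0.0622]
tcp_rot: [[0.225, 0.974, 0.001], [0.974, -0.225, -0.002], [-0.002, 0.001, -1.0]]
force: [-1.3, -4.5, 4.0]
opening: 0.004
grasp_force: 2.5
```

Call:
apply_moves --steps '[[[0.1,0,-0.02,0,0,0,-1],[0.2,0,-0.04,0,0,0,-1],[0.3,0,-0.05,0,0,0,-1]]]'

```text
time_s: 35.02
position: [0.4734, 0.0091, 0.0624]
tcp_rot: [[0.226, 0.974, 0.001], [0.974, -0.226, -0.001], [-0.0, 0.001, -1.0]]
force: [-0.5, -5.3, 4.2]
opening: 0.005
grasp_force: 2.4
```

Call:
apply_moves --steps '[[[0.1,0,-0.02,0,0,0,-1],[0.2,0,-0.03,0,0,0,-1],[0.3,0,-0.05,0,0,0,-1],[0.38,0,-0.05,0,0,0,-1]]]'

```text
time_s: 35.52
position: [0.474, 0.0131, 0.0628]
tcp_rot: [[0.226, 0.974, 0.0], [0.974, -0.226, -0.0], [0.0, 0.0, -1.0]]
force: [-0.6, -3.8, 2.7]
opening: 0.005
grasp_force: 2.3
```

Call:
apply_moves --steps '[[[0.1,0,-0.01,0,0,0,-1],[0.2,0,-0.02,0,0,0,-1],[0.3,0,-0.03,0,0,0,-1],[0.38,0,-0.03,0,0,0,-1]]]'

```text
time_s: 36.02
position: [0.4747, 0.0169, 0.063]
tcp_rot: [[0.226, 0.974, -0.0], [0.974, -0.226, 0.0], [0.0, -0.0, -1.0]]
force: [0.5, -3.7, 4.0]
opening: 0.004
grasp_force: 2.2
```

Call:
apply_moves --steps '[[[0.1,0,0,0,0,0,-1],[0.2,0,-0.01,0,0,0,-1],[0.3,0,-0.02,0,0,0,-1],[0.38,0,-0.02,0,0,0,-1]]]'

```text
time_s: 36.52
position: [0.4755, 0.0206, 0.0632]
tcp_rot: [[0.226, 0.974, -0.0], [0.974, -0.226, 0.0], [0.0, -0.0, -1.0]]
force: [-1.6, -4.0, 3.0]
opening: 0.006
grasp_force: 2.1
```

Call:
apply_moves --steps '[[[0.1,0,0,0,0,0,-1],[0.2,0,0,0,0,0,-1],[0.3,0,0,0,0,0,-1],[0.36,0,0,0,0,0,-1]]]'

```text
time_s: 37.02
position: [0.4763, 0.0241, 0.0632]
tcp_rot: [[0.226, 0.974, -0.0], [0.974, -0.226, 0.0], [-0.0, -0.0, -1.0]]
force: [-0.5, -4.5, 2.9]
opening: 0.007
grasp_force: 2.2
```

Call:
apply_moves --steps '[[[0.1,0,0,0,0,0,-1],[0.2,0,0,0,0,0,-1],[0.3,0,0.01,0,0,0,-1]]]'

```text
time_s: 37.4
position: [0.4769, 0.0265, 0.0632]
tcp_rot: [[0.225, 0.974, -0.0], [0.974, -0.225, -0.001], [-0.001, -0.0, -1.0]]
force: [-0.5, -6.3, 6.0]
opening: 0.009
grasp_force: 3.7
```

Call:
apply_moves --steps '[[[0.1,0,0,0,0,0,-1],[0.2,0,0,0,0,0,-1],[0.2,0,0,0,0,0,-1]]]'

```text
time_s: 37.78
position: [0.4772, 0.0278, 0.0634]
tcp_rot: [[0.225, 0.974, -0.001], [0.974, -0.225, -0.002], [-0.002, -0.0, -1.0]]
force: [-1.9, -9.6, 5.6]
opening: 0.005
grasp_force: 4.7
```

```bash
python3 -c "
from h import *
lev()"
```

```text
time 37.925 TCP t -94.2 lat -1.0 z 63.3 F t -9.4 lat 0.2 z 5.5 R err [ 0.0136 -0.102  -0.1177]
```

Call:
apply_moves --steps '[[[0.08,0,0,0,0,0,-1],[0.15,0,0,0,0,0,-1],[0.15,0,0,0,0,0,-1]]]'

```text
time_s: 38.35
position: [0.4774, 0.0287, 0.0634]
tcp_rot: [[0.224, 0.975, -0.001], [0.975, -0.224, -0.003], [-0.003, -0.0, -1.0]]
force: [-2.3, -11.5, 6.7]
opening: 0.003
grasp_force: 5.9
```

```bash
python3 -c "
from h import *
lev()"
```

```text
time 38.5 TCP t -93.3 lat -1.0 z 63.4 F t -11.7 lat -0.5 z 6.7 R err [ 0.0207 -0.1534 -0.1483]
```

Call:
apply_moves --steps '[[[0.08,0,0,0,0,0,-1],[0.08,0,0,0,0,0,-1]]]'

```text
time_s: 38.8
position: [0.4775, 0.0292, 0.0634]
tcp_rot: [[0.224, 0.975, -0.001], [0.975, -0.224, -0.003], [-0.003, -0.0, -1.0]]
force: [-3.0, -13.3, 6.7]
opening: 0.008
grasp_force: 6.6
```

```bash
python3 -c "
from h import *
lev()"
```

```text
time 38.95 TCP t -92.8 lat -1.0 z 63.4 F t -13.3 lat 0.2 z 6.6 R err [ 0.0257 -0.1811 -0.163 ]
```

Call:
apply_moves --steps '[[[-0.5,0,0,0,0,0,-1],[-2,0,0,0,0,0,-1],[-4,0,0,0,0,0,-1],[-6,0,-5,0,0,0,-1],[-8,0,-10,0,0,0,-1],[-8,0,-14,0,0,0,-1],[-8,0,-14,0,0,0,-1],[-8,0,-14,0,0,0,-1]]]'

```text
time_s: 40.0
position: [0.4589, -0.0464, 0.2022]
tcp_rot: [[0.226, 0.974, -0.002], [0.974, -0.226, 0.001], [0.001, -0.002, -1.0]]
force: [-0.0, 0.2, 0.2]
opening: 0.005
grasp_force: 0.0
```

Run:
```python
from h import *
lev();S=bot.camera_model('scene')
im=bot.capture('scene');cv2.imwrite('pics/s12.png',im)
P={k:cv2.imread(f'pics/{k}.png') for k in('s8','s11','s12')}
# vertical shift per image strip on the board (bar/cheek-free part) by phase/template matching of upper board edge strips
for n,(x0,x1,y0,y1) in dict(left=(279,287,190,203),bar=(290,306,186,203),right=(308,317,184,202)).items():
    for k in('s11','s12'):
        t=cv2.resize(P['s8'][y0:y1,x0:x1],None,fx=8,fy=8,interpolation=cv2.INTER_CUBIC)
        b=cv2.resize(P[k][y0-5:y1+6,x0-5:x1+6],None,fx=8,fy=8,interpolation=cv2.INTER_CUBIC)
        r=cv2.matchTemplate(b,t,cv2.TM_CCOEFF_NORMED);_,v,_,l=cv2.minMaxLoc(r);print(n,k,'shift px',l[0]/8-5,l[1]/8-5,round(v,3))
for t in(-45,0,45):
    print(t,'8mm drop =',proj(S,W(t,94))-proj(S,W(t,102)))
```

```text
time 40.15 TCP t -170.6 lat -2.2 z 201.8 F t 0.2 lat -0.1 z -0.2 R err [ 0.1888  0.0432 -0.053 ]
left s11 shift px 3.25 -0.375 0.828
left s12 shift px 0.375 2.375 0.98
bar s11 shift px 2.375 0.25 0.984
bar s12 shift px 1.25 2.25 0.993
right s11 shift px 2.875 0.875 0.969
right s12 shift px 0.0 2.375 0.995
-45 8mm drop = [-0.0148  2.2066]
0 8mm drop = [-0.1265  2.2118]
45 8mm drop = [-0.2357  2.2166]
```

Both ends of the board dropped 2.2–2.4 px against 2.2 px expected for 8 mm, and the robot is clear. Handing in.

```bash
python3 -c "
from rig import bot
print(bot.hand_in())"
```

```text
the job is handed in; nothing more can be done
None
```

The board stands in the socket with both levers swung in to their stops (about 14–15 N peak); the camera shows both ends about 8 mm lower, so I read them as home. The job is handed in, but no verdict came back. The first insertion try caught on a cheek at 37 N and tipped the board 7° in the grip, before a second try went in cleanly.

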